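# Build a running-bond display of tea cartons on the counter board

### The job

Build the tea display on the wooden board like a little brick wall: first lay two full-length cartons end to end along the board with the small gap between them over its middle strip, then the third full-length carton on top, centred across that gap. Last, set one half-length carton on each end of the upper course so that it finishes about flush with the carton below. Keep every carton upright, in line with the board and centred on its width, and leave the red-lidded pot, the bell and the price card where they stand.

Things in the scene. Friction and masses are not known exactly. Their poses are not given: they have to be found in the camera images.
- board: fixed flat wooden board, 54 (x) x 152 (y, long way) x 12 mm thick (z up); a thin dark strip across its top marks mid-length; origin at the centre of its underside. Two full-length cartons centred 36 mm either side of the strip leave an 8 mm gap between them and 8 mm of bare board at each end; half-length cartons centred 54 mm either side of it end flush with those below.
- long_a: plain brown kraft-card carton of tea, full length: 32 (its x) x 64 (its y, the long way) x 30 high (its z, up) mm, about 60 g, white tape along the top; origin at the centre of its underside. The three full-length cartons are alike and interchangeable. Grip it across its 32 mm width.
- long_b: plain brown kraft-card carton of tea, full length: 32 (its x) x 64 (its y, the long way) x 30 high (its z, up) mm, about 60 g, white tape along the top; origin at the centre of its underside. The three full-length cartons are alike and interchangeable. Grip it across its 32 mm width.
- long_c: plain brown kraft-card carton of tea, full length: 32 (its x) x 64 (its y, the long way) x 30 high (its z, up) mm, about 60 g, white tape along the top; origin at the centre of its underside. The three full-length cartons are alike and interchangeable. Grip it across its 32 mm width.
- half_a: plain brown kraft-card carton of tea, half length: 32 (its x) x 28 (its y) x 30 high (its z, up) mm, about 30 g, white tape along the top in its y direction; origin at the centre of its underside. The two half-length cartons are alike and interchangeable. Grip it across its 32 mm width.
- half_b: plain brown kraft-card carton of tea, half length: 32 (its x) x 28 (its y) x 30 high (its z, up) mm, about 30 g, white tape along the top in its y direction; origin at the centre of its underside. The two half-length cartons are alike and interchangeable. Grip it across its 32 mm width.
- mustard_pot: bystander: small white pot with red lid, 61 mm across, 48 mm high, loose; origin at the centre of its underside
- service_bell: bystander: counter bell, 76 mm across, 54 mm high, loose; origin at the centre of its underside. It stands right of the near corner post of a clear glass shelf 0.29 m above the counter, whose edge runs 60 mm or more beyond the cartons and the board; the glass front of the hot counter stands 120 mm beyond the leftmost ones; a citrus press with an upright lever, 0.49 m tall, stands to the right of the board, nearer the robot
- price_card_2: bystander: white card upright in a wooden foot, 22 x 70 x 68 mm high, loose; origin at the centre of its underside
Not all that is in view belongs to the job. Leave any black look-alike of the half_b alone.

How it is judged:
By the outcome, as a careful person would: the job done as asked, in the order asked, and still so for the second after the job is handed in, with the robot touching nothing.
It also fails if it takes over 120 s, if anything falls off the work surface, if the arm or the gripper's body presses on something with over 40 N, if the wrist force passes 120 N, or if a joint passes its speed limit or range.

### The arm

A 7-joint arm with a two-finger parallel gripper is mounted at the origin on a cart in front of the work surface, level with it; the furniture and walls round the work are solid. World frame = base frame: x ahead of the robot, y to its left, z up, the work surface at z = 0. Lengths are in m, angles in rad, forces in N, time in s.
With the tool pointing down it reaches from about 0.425 to 0.925 m from the base axis. Payload 6.8 kg.
Tool frame: the origin (TCP) lies midway between the tips of the shut fingers; the grasp point (between the pads) lies 19 mm behind it; z points along the fingers, y is the line along which they close (so a half turn about z gives the same grasp; the last joint's range is limited). The gripper opens to 85 mm and grips with 20 to 120 N. Pads are 22 mm wide; open, the fingers measure 114 mm over their backs; the gripper's body (76 mm by 85 mm) begins 54 mm behind the grasp point. The pads swing forward as they close: fully open they stand 13 mm farther back than shut.
Start: joints at [-1.44, 0.477, 0.022, 1.555, -0.011, 1.109, -0.083], TCP at [0.16, 0.656, 0.231] pointing down, gripper open.
Joint ranges: [-2.96, 2.96], [-0.34, 2.1], [-1.41, 1.46], [0.24, 2.44], [-1.37, 4.51], [0.17, 1.92], [-2.96, 2.96]. Speed limits (rad/s): [2.39, 2.39, 3.14, 3.14, 3.14, 3.14, 3.14].

### API

Orientations are given as a rotation vector (axis times angle).
In Python, from bench import r gives the robot as it stands. The module is installed in compiled form; this text tells all that it offers.
- The arm moves only by the tool apply_moves, never from a script. Its argument "rows" is a list of rows, each a list of 6 numbers: the shift along the tool's x, y, z scaled (see below), then the turn, a rotation vector about the tool's x, y, z scaled (see below). A call has 1 to 5 rows; each row is the pose to reach, as a shift and turn from the pose commanded when the call began, along the tool's axes at that moment; what a row does not reach only later rows make up. The controller multiplies each number of a shift by 0.25 m and each number of a turn by 90 degrees. A row lasts 1/8 s, in which the tool goes at most 62.5 mm and 10.7 degrees, less where a joint would pass 70% of its speed; a pose out of reach is approached as far as the arm can. A call with a number of a shift or a turn outside -1 to 1 is refused whole. A call with a gripper value outside its range is refused whole. "claw" is the opening, from 0 (shut) to 1 (fully open), set as the call begins (left out, the last holds). The fingers move at their own pace and stop on an object; "newtons" is the grip in N (left out, the last holds). Time passes only in rows, so rows that repeat a pose let the fingers close. It gives the time, the measured TCP pose, the force, the opening and the grip force at its end, in the units of the state.
- r.get_obs(): the state, without advancing time (a new reading comes with each control period).
- r.grab_frame(name): name is "scene" or "top"; returns a dict with "pixels" (420x560x3 uint8, red, green, blue), "intrinsics" (3x3 intrinsics, pixels), "eye" and "attitude" of the camera in the world. Camera axes: x right, y up, looking along -z (the intrinsics and any distortion apply to the point x, -y, -z); pixel columns grow to the right and rows downward; lengths in m; the calibration is good to about 2 mm. A picture is of the moment at which its call begins. There is no depth.
- r.hand_in(): hands the job in; it is judged then, once.
Trained networks look in a picture, given as the dict that the camera call returned (one of the last four; its "shot" number tells which), for a name from the list of things; names that differ only in an ending like _2 or _b are one class to them, and where a whole thing is asked for, a point or a joint stands for the part that bears it (a point fixed in the world has none). Each returns a list of dicts, best first, with "conf" (0 to 1); they miss things now and then, are a little off and sometimes report something else, mostly with a low value. They report only what shows in the picture. A call takes as long as a camera call. They do not tell look-alikes from the thing itself.
- r.search_frame(picture, thing): "rect" ([left, top, width, height] in pixels, round what is visible of it).
- r.outline_of(picture, thing): "pixels" (420x560 bool, what is visible of it) and "rect" ([left, top, width, height] in pixels, round what is visible of it).
- r.landmark_of(picture, thing): "point" ([column, row] in pixels: a listed point, or the origin of a listed thing).
The state is a dict: "clock": time; "joints": joint angles; "qvel": joint speeds; "tau": joint torques, N m; "tcp_pos": TCP position; "orientation": TCP orientation; "contact_force": force on the tool from outside, world axes, zero at the start; "moment": the same for the moment, N m; "grip_width": finger opening in m; "gripper_force": force on a finger pad.
Only numpy, scipy, OpenCV 4.12 (cv2) and the standard library are available. Lean on these libraries where they do the work, as an engineer would, in place of code of your own. Each camera call takes 0.05 s, during which the arm holds its last target. There are 200 camera calls.

## Working session

There is one attempt and no reset: what is moved stays moved. The work goes in short steps, Python scripts to look and compute and a tool call to move; the robot and the scene stay as the last step left them, time stands still between calls to the robot, and variables do not carry over. Pictures are saved under pics/ and viewed, at most 14 in all, crops included, and the job is handed in when it is done.

Besides the shell and the picture viewer there is one more tool, called after "Request:" as name(argument=value, ...), one argument or row to a line, values as JSON. apply_moves: Moves the arm, as the interface text tells. Its arguments: {"type":"object","properties":{"rows":{"type":"array","items":{"type":"array","items":{"type":"number"}}},"claw":{"type":"number"},"newtons":{"type":"number"}},"required":["rows"]}

```bash
mkdir -p pics; python3 - <<'E'
from bench import r
import cv2,numpy as np
o=r.get_obs(); print({k:np.round(v,3).tolist() for k,v in o.items()})
for n in("scene","top"):
    f=r.grab_frame(n); cv2.imwrite(f"pics/{n}0.png",f["pixels"][:,:,::-1]); print(n,f["intrinsics"],f["eye"],f["attitude"],[k for k in f])
    for t in("long_a","half_a","board","mustard_pot","service_bell","price_card_2"):
        for m in r.outline_of(f,t): print(t,round(m["conf"],2),m["rect"])
E
```

```text
{'clock': 0.0, 'joints': [-1.44, 0.478, 0.022, 1.556, -0.012, 1.109, -0.083], 'qvel': [0.0, 0.0, 0.002, -0.001, 0.001, -0.0, 0.001], 'tau': [-0.001, -59.645, 1.608, -28.119, 0.013, 0.009, -0.0], 'tcp_pos': [0.16, 0.655, 0.23], 'orientation': [-0.374, -3.119, 0.003], 'contact_force': [0.21, -0.541, -0.108], 'moment': [0.023, -0.059, 0.022], 'gripper_force': 0.0, 'grip_width': 0.085}
scene [[396.17572434   0.         280.21722854]
 [  0.         396.17572434 208.5666725 ]
 [  0.           0.           1.        ]] [0.02187066 0.48522142 0.52685915] [ 0.48619641 -1.1525229  -2.14980449] ['pixels', 'intrinsics', 'eye', 'attitude', 'shot']
long_a 0.92 [211.1, 251.0, 36.2, 19.7]
long_a 0.76 [169.1, 256.4, 38.0, 22.1]
long_a 0.64 [217.5, 284.0, 44.8, 31.8]
half_a 0.92 [216.6, 225.0, 20.3, 22.0]
half_a 0.74 [337.6, 154.6, 18.5, 12.4]
half_a 0.67 [174.2, 230.7, 20.1, 22.6]
board 0.98 [256.9, 231.9, 72.0, 24.4]
mustard_pot 0.52 [219.3, 284.3, 41.3, 28.5]
service_bell 0.69 [297.2, 163.7, 20.8, 26.8]
price_card_2 0.93 [208.6, 184.7, 32.1, 27.8]
top [[446.35837949   0.         273.7239415 ]
 [  0.         446.35837949 209.54445357]
 [  0.           0.           1.        ]] [ 0.31631457 -0.07440405  1.11036699] [ 0.1846542  -0.19284428 -1.61767342] ['pixels', 'intrinsics', 'eye', 'attitude', 'shot']
long_a 0.83 [156.7, 262.2, 23.0, 31.6]
long_a 0.76 [175.6, 226.4, 22.2, 29.9]
long_a 0.55 [147.4, 215.0, 23.5, 24.9]
half_a 0.68 [380.0, 185.2, 16.1, 24.0]
half_a 0.66 [165.6, 186.6, 24.3, 16.2]
half_a 0.62 [314.7, 176.0, 35.2, 30.9]
half_a 0.58 [198.3, 201.3, 21.4, 20.0]
board 0.86 [221.1, 228.5, 50.5, 55.6]
board 0.39 [157.4, 262.7, 20.8, 31.1]
mustard_pot 0.6 [124.5, 244.5, 31.6, 25.5]
mustard_pot 0.55 [219.3, 165.0, 30.7, 22.4]
service_bell 0.63 [126.6, 245.2, 28.9, 23.9]
service_bell 0.57 [315.5, 176.9, 34.3, 30.8]
service_bell 0.48 [149.6, 215.3, 19.8, 24.2]
price_card_2 0.55 [222.0, 165.0, 28.4, 21.9]
```

```bash
python3 - <<'E'
import cv2
a=cv2.imread("pics/top0.png");cv2.imwrite("pics/top0c.png",cv2.resize(a[150:310,110:410],None,fx=2.66,fy=2.66,interpolation=cv2.INTER_CUBIC))
a=cv2.imread("pics/scene0.png");cv2.imwrite("pics/scene0c.png",cv2.resize(a[130:330,150:400],None,fx=3,fy=3,interpolation=cv2.INTER_CUBIC))
E
```

```text
(no output)
```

View pics/top0.png

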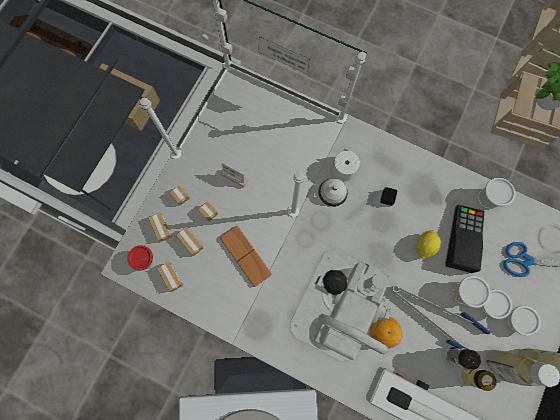

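View pics/top0c.png

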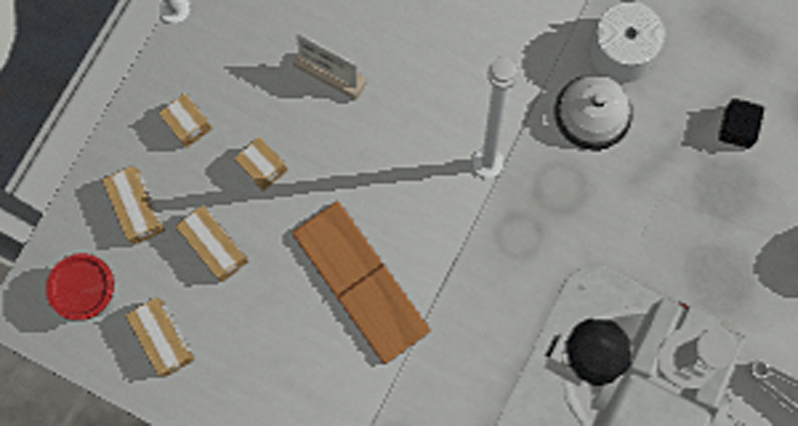

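View pics/scene0c.png

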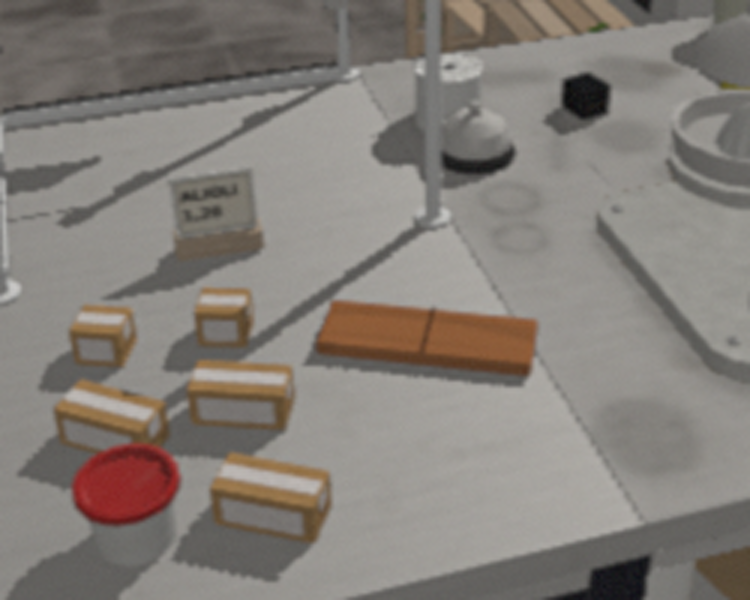

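View pics/scene0.png

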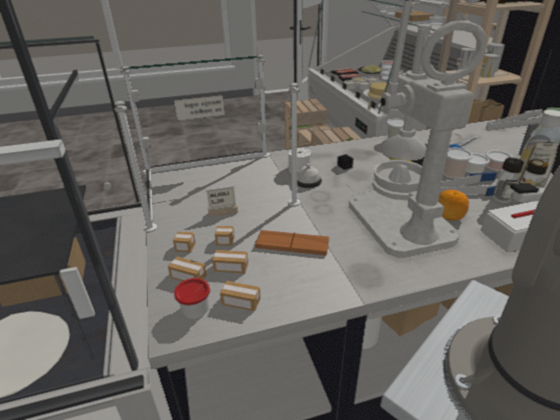

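```bash
cat > h.py <<'E'
from bench import r
import cv2,numpy as np
from scipy.spatial.transform import Rotation as R
from scipy.optimize import minimize
def proj(f,P):
    P=np.atleast_2d(P); A=R.from_rotvec(f["attitude"]).as_matrix()
    c=(P-f["eye"])@A; K=f["intrinsics"]
    return np.c_[K[0,0]*c[:,0]/-c[:,2]+K[0,2], K[1,1]*-c[:,1]/-c[:,2]+K[1,2]]
def ray(f,uv,z):
    A=R.from_rotvec(f["attitude"]).as_matrix(); K=f["intrinsics"]
    d=A@np.array([(uv[0]-K[0,2])/K[0,0],-(uv[1]-K[1,2])/K[1,1],-1]); e=np.array(f["eye"])
    return e+d*(z-e[2])/d[2]
def corners(p,size,z0):
    c,s=np.cos(p[2]),np.sin(p[2]); L=np.array([[x,y,z] for x in(-.5,.5) for y in(-.5,.5) for z in(0,1)])*size
    return np.c_[p[0]+c*L[:,0]-s*L[:,1],p[1]+s*L[:,0]+c*L[:,1],z0+L[:,2]]
S=8
def sil(f,p,size,z0,w):
    x0,y0,x1,y1=w; q=(proj(f,corners(p,size,z0))-[x0,y0]+.5)*S
    m=np.zeros(((y1-y0)*S,(x1-x0)*S),np.uint8)
    cv2.fillConvexPoly(m,cv2.convexHull(np.round(q*16).astype(np.int32)),255,shift=4)
    return cv2.resize(m,(x1-x0,y1-y0),interpolation=cv2.INTER_AREA)/255.
def kraft(f,w):
    """hull of saturated component nearest window centre, soft"""
    x0,y0,x1,y1=w; im=f["pixels"][y0:y1,x0:x1]
    im=cv2.resize(im,None,fx=S,fy=S,interpolation=cv2.INTER_LINEAR)
    h=cv2.cvtColor(im,cv2.COLOR_RGB2HSV); m=((h[...,1]>75)&(h[...,2]>50)&(h[...,0]>4)&(h[...,0]<28)).astype(np.uint8)
    k=cv2.dilate(m,np.ones((3*S,3*S)))
    n,l,st,ce=cv2.connectedComponentsWithStats(k); 
    i=1+np.argmin(np.hypot(*(ce[1:]-[(x1-x0)*S/2,(y1-y0)*S/2]).T)-st[1:,4]**.5*.3)
    pts=np.argwhere((l==i)&(m>0))[:,::-1].astype(np.int32)
    o=np.zeros_like(m)*0; cv2.fillConvexPoly(o,cv2.convexHull(pts),255)
    return cv2.resize(o,(x1-x0,y1-y0),interpolation=cv2.INTER_AREA)/255.
def fit(views,size,z0,p0):
    """views: list of (frame,window)"""
    ms=[kraft(f,w) for f,w in views]
    c=lambda p:sum(((sil(f,p,size,z0,w)-m)**2).sum() for (f,w),m in zip(views,ms))
    best=None
    for dy in(-.25,0,.25):
        q=np.array(p0)+[0,0,dy]; s=minimize(c,q,method="Nelder-Mead",options=dict(initial_simplex=[q,q+[.008,0,0],q+[0,.008,0],q+[0,0,.2]],xatol=1e-5,fatol=1e-3))
        if best is None or s.fun<best.fun: best=s
    return best.x,best.fun
LONG=np.array([.032,.064,.03]);HALF=np.array([.032,.028,.03]);BOARD=np.array([.054,.152,.012])
E
python3 - <<'E'
from h import *
T=r.grab_frame("top");C=r.grab_frame("scene")
for n,P in dict(tcp=[.16,.656,.231],base=[0,0,0],).items(): print(n,proj(T,P),proj(C,P))
for n,uv in dict(pot=(140,257),post=(297,210),bell=(334,192),card=(233,180),pressblack=(335,282),orange=(386,333)).items(): print(n,ray(T,uv,.03).round(3))
obj=dict(long1=(170,277,LONG,(240,296)),long2=(189.5,241,LONG,(230,262)),long3=(159,227,LONG,(186,269)),half1=(179,195,HALF,(184,242)),half2=(207.5,211,HALF,(225,236)),board=(246,256,BOARD,(293,243)))
for n,(u,v,s,_) in obj.items():
    p=ray(T,(u,v),s[2]*.7)
    uc=proj(C,p)[0]
    a=28 if n!="board" else 42
    wt=(int(u)-a//2-2,int(v)-a//2-2,int(u)+a//2+3,int(v)+a//2+3)
    if n=="board": wt=(212,220,280,292)
    uc=_
    b=24 if n!="board" else 42
    wc=(int(uc[0]-b),int(uc[1]-b*.7),int(uc[0]+b),int(uc[1]+b*.7))
    for lab,vs in(("top",[(T,wt)]),("scn",[(C,wc)]),("both",[(T,wt),(C,wc)])):
        x,fun=fit(vs,s,0,[p[0],p[1],-1.0+1.57]); print(n,lab,x.round(4),round(fun,2),[round(float(kraft(f,w).sum())) for f,w in vs], [round(float(sil(f,x,s,0,w).sum())) for f,w in vs])
E
```

```text
tcp [[-123.2036626   429.62994841]] [[-317.81819376  964.13965851]]
base [[249.13393551 464.61362446]] [[532.95340715 384.24500404]]
pot [0.478 0.244 0.03 ]
post [ 0.574 -0.145  0.03 ]
bell [ 0.616 -0.241  0.03 ]
card [0.661 0.011 0.03 ]
pressblack [ 0.392 -0.224  0.03 ]
orange [ 0.268 -0.333  0.03 ]
long1 top [0.4293 0.1747 2.068 ] 4.35 [414] [432]
long1 scn [0.4298 0.1756 2.0573] 29.27 [910] [973]
long1 both [ 0.4297  0.1754 -1.0814] 37.57 [414, 910] [434, 973]
long2 top [ 0.5135  0.1261 -0.9194] 3.52 [367] [382]
long2 scn [ 0.5142  0.127  -0.8906] 22.91 [722] [770]
long2 both [ 0.5139  0.1267 -0.9152] 29.21 [367, 722] [381, 772]
long3 top [0.554  0.1997 1.9727] 6.75 [390] [413]
long3 scn [ 0.5546  0.2009 -1.212 ] 73.15 [724] [818]
long3 both [0.5543 0.2002 1.9607] 85.24 [390, 724] [414, 823]
half1 top [0.6342 0.1506 0.6855] 13.87 [214] [185]
half1 scn [0.6345 0.1515 0.5782] 6.63 [376] [359]
half1 both [0.6346 0.1511 0.602 ] 23.54 [214, 376] [183, 357]
half2 top [0.5876 0.0787 0.7434] 10.63 [211] [186]
half2 scn [0.5878 0.0804 0.6381] 2.1 [335] [326]
half2 both [0.5881 0.0797 0.6578] 17.79 [211, 335] [183, 324]
board top [ 0.4717 -0.0104  2.1415] 3.34 [1347] [1356]
board scn [ 0.4721 -0.0092  2.146 ] 63.79 [1340] [1459]
board both [ 0.4719 -0.0101 -0.9997] 70.2 [1347, 1340] [1357, 1458]
```

```bash
python3 - <<'E'
from h import *
T=r.grab_frame("top");C=r.grab_frame("scene")
for z in(0,.25): 
  for uv in((105,275),(125,243),(0,182),(40,205),(225,70),(175,155),(150,100),(235,340),(215,360),(182,400)): print("T",z,uv,ray(T,uv,z).round(2))
for uv in((150,300),(145,380),(20,400),(153,335),(148,230)): print("C",uv,ray(C,uv,0).round(2))
for n,u,v,(a,b) in(("half1",179,195,(184,242)),("half2",207.5,211,(225,236))):
  p=ray(T,(u,v),.02)
  for lab,vs in(("top",[(T,(int(u)-17,int(v)-17,int(u)+18,int(v)+18))]),("scn",[(C,(a-20,b-17,a+20,b+17))])):
    x,fun=fit(vs,HALF,0,[p[0],p[1],-1.0]);print(n,lab,x.round(4),round(fun,1))
im=cv2.resize(C["pixels"][:,:230,::-1],None,fx=1.4,fy=1.4); im2=T["pixels"][:,:300,::-1]
im=cv2.copyMakeBorder(im,0,600-im.shape[0],0,0,cv2.BORDER_CONSTANT); i2=cv2.resize(im2,None,fx=1.4,fy=1.4);i2=cv2.copyMakeBorder(i2,0,600-i2.shape[0],0,0,cv2.BORDER_CONSTANT)
cv2.imwrite("pics/left.png",np.hstack([im,i2])[:, :800]); print(im.shape,i2.shape)
o=r.get_obs(); print(R.from_rotvec(o["orientation"]).as_matrix().round(3))
E
```

```text
T 0 (105, 275) [0.44 0.34 0.  ]
T 0 (125, 243) [0.52 0.29 0.  ]
T 0 (0, 182) [0.7  0.62 0.  ]
T 0 (40, 205) [0.63 0.51 0.  ]
T 0 (225, 70) [0.99 0.03 0.  ]
T 0 (175, 155) [0.75 0.16 0.  ]
T 0 (150, 100) [0.91 0.23 0.  ]
T 0 (235, 340) [0.27 0.02 0.  ]
T 0 (215, 360) [0.23 0.07 0.  ]
T 0 (182, 400) [0.14 0.15 0.  ]
T 0.25 (105, 275) [0.41 0.25 0.25]
T 0.25 (125, 243) [0.47 0.21 0.25]
T 0.25 (0, 182) [0.61 0.46 0.25]
T 0.25 (40, 205) [0.56 0.38 0.25]
T 0.25 (225, 70) [0.84 0.   0.25]
T 0.25 (175, 155) [0.65 0.11 0.25]
T 0.25 (150, 100) [0.78 0.16 0.25]
T 0.25 (235, 340) [0.28 0.   0.25]
T 0.25 (215, 360) [0.25 0.04 0.25]
T 0.25 (182, 400) [0.18 0.1  0.25]
C (150, 300) [0.55 0.28 0.  ]
C (145, 380) [0.42 0.38 0.  ]
C (20, 400) [0.52 0.51 0.  ]
C (153, 335) [0.48 0.32 0.  ]
C (148, 230) [0.75 0.17 0.  ]
half1 top [ 0.6346  0.1506 -0.9221] 19.6
half1 scn [ 0.6346  0.1515 -1.1783] 22.1
half2 top [ 0.5877  0.0787 -0.9043] 22.9
half2 scn [ 0.5879  0.0804 -1.0737] 17.2
(600, 322, 3) (600, 420, 3)
[[-0.972  0.237 -0.   ]
 [ 0.237  0.972  0.   ]
 [ 0.     0.    -1.   ]]
```

View pics/left.png

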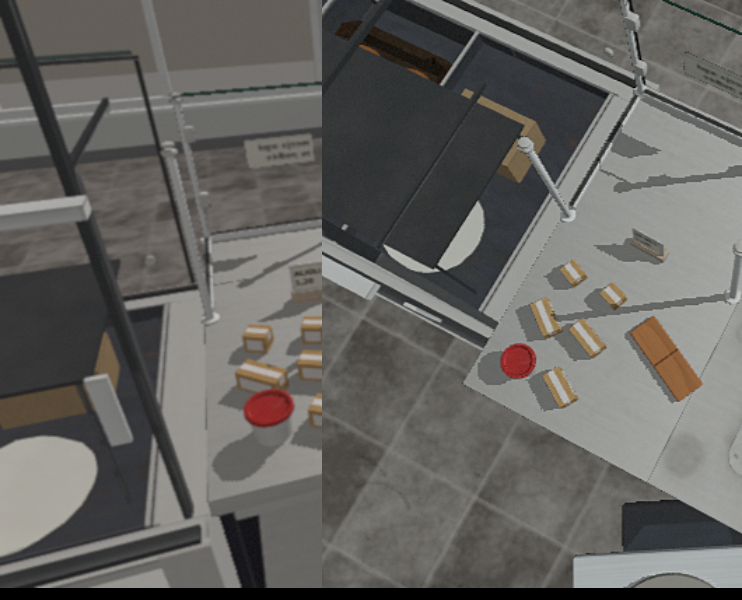

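```bash
cat >> h.py <<'E'
def plan(*targets):
    """chain of (x,y,z,phi_deg of tool y): prints one final row per call"""
    o=r.get_obs(); p=np.array(o["tcp_pos"]); Q=R.from_rotvec(o["orientation"]).as_matrix()
    print("t",round(o["clock"],2),"at",p.round(4),"phi",round(np.degrees(np.arctan2(Q[1,1],Q[0,1])),2),"width",round(o["grip_width"],4))
    for x,y,z,ph in targets:
        a=np.radians(ph); yv=np.array([np.cos(a),np.sin(a),0]); zv=np.array([0,0,-1.]); G=np.c_[np.cross(yv,zv),yv,zv]
        d=np.array([x,y,z])-p
        print((Q.T@d/.25).round(3).tolist()+(R.from_matrix(Q.T@G).as_rotvec(degrees=True)/90).round(3).tolist(),"mm",round(1000*np.linalg.norm(d)))
        p=np.array([x,y,z]);Q=G
E
python3 - <<'E'
from h import *
plan((.111,.457,.25,50),(.30,.34,.25,10),(.4,.2,.2,-30),(.4297,.1752,.10,-62))
C=r.grab_frame("scene");T=r.grab_frame("top")
print(ray(C,(430,225),.03).round(3),ray(T,(325,252),.0).round(3),ray(T,(292,330),0).round(3))
E
```

```text
t 0.9 at [0.1597 0.6559 0.2313] phi 76.32 width 0.0855
[0.001, -0.819, -0.075, 0.0, -0.0, 0.292] mm 206
[-0.88, 0.127, 0.0, 0.0, 0.0, 0.444] mm 222
[-0.621, 0.297, 0.2, 0.0, 0.0, 0.444] mm 179
[-0.027, 0.152, 0.4, 0.0, 0.0, 0.356] mm 107
[ 0.271 -0.226  0.03 ] [ 0.47 -0.21  0.  ] [ 0.286 -0.115  0.   ]
```

Candidates, as top-camera pixels:
- **Full-length cartons:** (170,277), (189,241) and (159,227), all brown kraft with white tape.
- **Half-length cartons:** (179,195) and (207,211), both brown with tape. The black cube at (388,196) is the look-alike and stays put.

The board is at (246,256). The close crop confirms these choices. I'll start with the carton at (170,277).

Request:
apply_moves(
  rows=[
    [0,-0.82,-0.075,0,0,0.29],
    [0,-0.82,-0.075,0,0,0.29],
    [0,-0.82,-0.075,0,0,0.29],
    [0,-0.82,-0.075,0,0,0.29],
    [0,-0.82,-0.075,0,0,0.29],
  ],
  claw=0.7,
  newtons=40,
)

```text
clock: 1.62
tcp_pos: [0.111, 0.4566, 0.2508]
orientation: [-1.067, -2.954, -0.003]
contact_force: [-0.5, 0.5, 1.4]
grip_width: 0.0595
gripper_force: 0.0
```

Request:
apply_moves(
  rows=[
    [-0.88,0.127,0,0,0,0.44],
    [-0.88,0.127,0,0,0,0.44],
    [-0.88,0.127,0,0,0,0.44],
    [-0.88,0.127,0,0,0,0.44],
    [-0.88,0.127,0,0,0,0.44],
  ],
)

```text
clock: 2.25
tcp_pos: [0.304, 0.34, 0.2503]
orientation: [2.013, 2.411, 0.002]
contact_force: [-0.7, -0.3, 0.4]
grip_width: 0.0593
gripper_force: 0.0
```

Request:
apply_moves(
  rows=[
    [-0.62,0.3,0.2,0,0,0.44],
    [-0.62,0.3,0.2,0,0,0.44],
    [-0.62,0.3,0.2,0,0,0.44],
    [-0.62,0.3,0.2,0,0,0.44],
    [-0.62,0.3,0.2,0,0,0.44],
  ],
)

```text
clock: 2.88
tcp_pos: [0.4035, 0.203, 0.1999]
orientation: [2.704, 1.599, 0.001]
contact_force: [-0.0, 1.1, 1.4]
grip_width: 0.0596
gripper_force: 0.0
```

```bash
python3 - <<'E'
from h import *
plan((.4297,.1752,.10,-62),(.4297,.1752,.003,-62))
print(r.get_obs()["joints"].round(2) if hasattr(r.get_obs()["joints"],"round") else r.get_obs()["joints"])
E
```

```text
t 2.88 at [0.4035 0.203  0.1999] phi -28.8 width 0.0596
[-0.047, 0.145, 0.4, 0.001, -0.0, 0.369] mm 107
[0.0, 0.0, 0.388, 0.0, 0.0, 0.0] mm 97
[-1.1   0.15  0.55  2.13 -0.1   0.89 -0.99]
```

Request:
apply_moves(
  rows=[
    [-0.047,0.145,0.4,0,0,0.37],
    [-0.047,0.145,0.4,0,0,0.37],
    [-0.047,0.145,0.4,0,0,0.37],
    [-0.047,0.145,0.4,0,0,0.37],
    [-0.047,0.145,0.4,0,0,0.37],
  ],
)

```text
clock: 3.5
tcp_pos: [0.4292, 0.1754, 0.1004]
orientation: [-3.047, -0.763, -0.002]
contact_force: [0.1, 0.6, 0.7]
grip_width: 0.0598
gripper_force: 0.0
```

```bash
python3 - <<'E'
from h import *
plan((.4297,.1752,.003,-62))
E
```

```text
t 3.5 at [0.4292 0.1754 0.1004] phi -61.88 width 0.0598
[0.001, 0.002, 0.39, -0.0, -0.001, 0.001] mm 97
```

Request:
apply_moves(
  rows=[
    [0,0,0.13,0,0,0],
    [0,0,0.26,0,0,0],
    [0,0,0.35,0,0,0],
    [0,0,0.39,0,0,0],
    [0,0,0.39,0,0,0],
  ],
)

```text
clock: 4.12
tcp_pos: [0.429, 0.1743, 0.0027]
orientation: [-3.049, -0.755, -0.0]
contact_force: [-0.4, -0.3, 0.7]
grip_width: 0.0597
gripper_force: 0.0
```

Request:
apply_moves(
  rows=[
    [0,0,0,0,0,0],
    [0,0,0,0,0,0],
    [0,0,0,0,0,0],
    [0,0,0,0,0,0],
  ],
  claw=0,
  newtons=40,
)

```text
clock: 4.62
tcp_pos: [0.4295, 0.1745, 0.0035]
orientation: [-3.049, -0.753, -0.003]
contact_force: [-0.5, 0.0, 6.4]
grip_width: 0.0312
gripper_force: 39.9
```

Request:
apply_moves(
  rows=[
    [0,0,-0.1,0,0,0],
    [0,0,-0.25,0,0,0],
    [0,0,-0.4,0,0,0],
    [0,0,-0.4,0,0,0],
  ],
)

```text
clock: 5.12
tcp_pos: [0.4305, 0.175, 0.105]
orientation: [-3.047, -0.753, -0.008]
contact_force: [0.4, 0.5, -1.2]
grip_width: 0.0309
gripper_force: 40.0
```

```bash
python3 - <<'E'
from h import *
th=-1.0; d=np.array([-np.sin(th),np.cos(th)]); b=np.array([.4719,-.0099]); ph=np.degrees(th)
f=b+.036*d;n=b-.036*d; print(f,n,ph)
plan((*n,.10,ph),(*n,.016,ph))
C=r.grab_frame("scene");cv2.imwrite("pics/s1.png",cv2.resize(C["pixels"][130:330,150:400,::-1],None,fx=3,fy=3))
E
```

```text
[0.50219296 0.00955088] [ 0.44160704 -0.02935088] -57.29577951308232
t 5.12 at [0.4305 0.175  0.105 ] phi -62.25 width 0.0309
[-0.341, 0.744, 0.017, -0.001, -0.004, -0.055] mm 205
[0.0, 0.0, 0.336, 0.0, 0.0, 0.0] mm 84
```

View pics/s1.png

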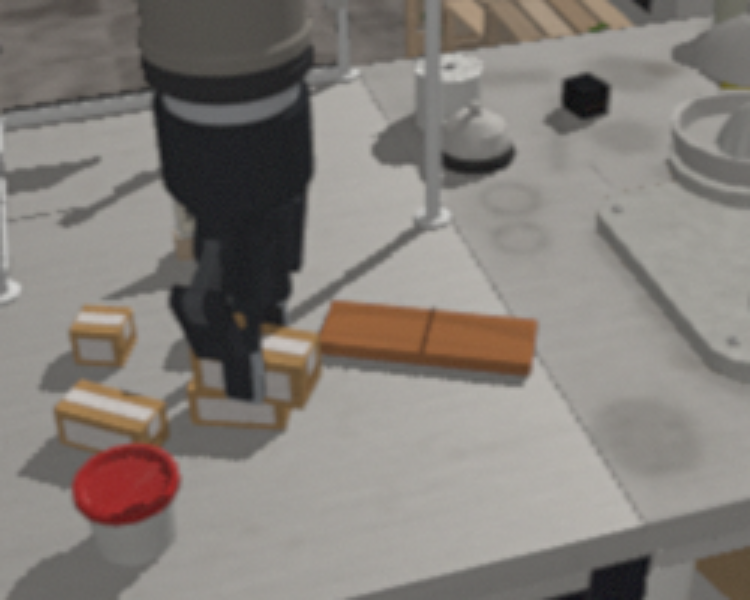

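Request:
apply_moves(
  rows=[
    [-0.07,0.15,0,0,0,-0.01],
    [-0.15,0.34,0.01,0,0,-0.03],
    [-0.24,0.54,0.015,0,0,-0.045],
    [-0.31,0.68,0.017,0,-0.002,-0.055],
    [-0.341,0.744,0.017,0,-0.004,-0.055],
  ],
)

```text
clock: 5.8
tcp_pos: [0.4386, -0.0329, 0.0973]
orientation: [3.015, 0.878, -0.013]
contact_force: [0.6, -0.8, -0.6]
grip_width: 0.0312
gripper_force: 40.0
```

Request:
apply_moves(
  rows=[
    [0,0,0.06,0,0,0],
    [0,0,0.15,0,0,0],
    [0,0,0.22,0,0,0],
    [0,0,0.27,0,0,0],
    [0,0,0.27,0,0,0],
  ],
)

```text
clock: 6.42
tcp_pos: [0.4384, -0.0301, 0.0295]
orientation: [3.013, 0.884, -0.014]
contact_force: [0.9, -0.2, -0.3]
grip_width: 0.0313
gripper_force: 40.0
```

```bash
python3 - <<'E'
from h import *
plan((.4416,-.0293,.0162,-57.3)); C=r.grab_frame("scene");T=r.grab_frame("top")
cv2.imwrite("pics/s2.png",np.hstack([cv2.resize(a[:,:,::-1],None,fx=4,fy=4) for a in(C["pixels"][190:290,240:340],T["pixels"][205:305,200:300])]))
E
```

```text
t 6.42 at [ 0.4384 -0.0301  0.0295] phi -57.29 width 0.0313
[0.013, 0.004, 0.053, -0.001, 0.006, 0.0] mm 14
```

View pics/s2.png

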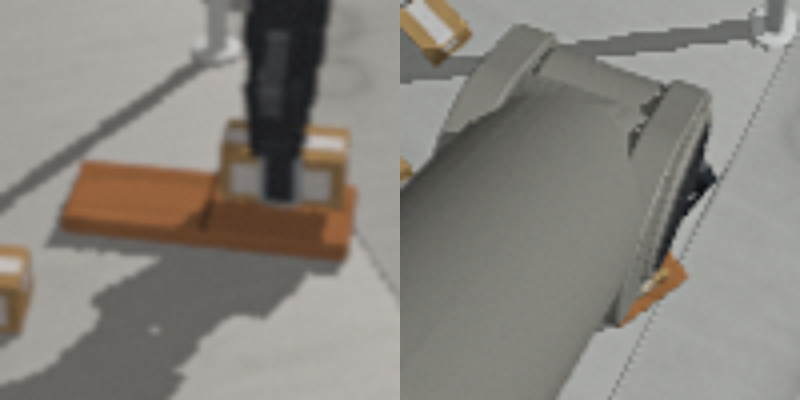

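Request:
apply_moves(
  rows=[
    [0.013,0.004,0.01,0,0.006,0],
    [0.013,0.004,0.025,0,0.006,0],
    [0.013,0.004,0.04,0,0.006,0],
    [0.013,0.004,0.049,0,0.006,0],
    [0.013,0.004,0.049,0,0.006,0],
  ],
)

```text
clock: 7.15
tcp_pos: [0.4426, -0.0298, 0.0183]
orientation: [-3.014, -0.883, -0.004]
contact_force: [0.5, -1.4, -1.0]
grip_width: 0.0311
gripper_force: 40.0
```

```bash
python3 - <<'E'
from h import *
plan((.4416,-.0293,.0162,-57.3)); print(r.get_obs()["contact_force"],r.get_obs()["orientation"])
E
```

```text
t 7.15 at [ 0.4426 -0.0298  0.0183] phi -57.34 width 0.0311
[-0.002, -0.004, 0.009, -0.0, -0.002, -0.0] mm 2
[ 0.49113788 -1.3653869  -1.04763267] [-3.01367547 -0.8830337  -0.00400904]
```

Request:
apply_moves(
  rows=[
    [-0.002,-0.004,0.004,0,-0.001,0],
    [-0.002,-0.004,0.009,0,-0.001,0],
    [-0.002,-0.004,0.009,0,-0.001,0],
    [-0.002,-0.004,0.009,0,-0.001,0],
  ],
)

```text
clock: 7.65
tcp_pos: [0.4418, -0.0291, 0.0163]
orientation: [-3.014, -0.883, -0.002]
contact_force: [0.5, 0.1, -1.3]
grip_width: 0.0312
gripper_force: 40.0
```

Request:
apply_moves(
  rows=[
    [0,0,0,0,0,0],
    [0,0,0,0,0,0],
    [0,0,0,0,0,0],
  ],
  claw=0.6,
)

```text
clock: 8.02
tcp_pos: [0.4418, -0.0291, 0.0163]
orientation: [-3.014, -0.883, -0.002]
contact_force: [-0.3, 0.1, -0.3]
grip_width: 0.0515
gripper_force: 0.0
```

Request:
apply_moves(
  rows=[
    [0,0,-0.1,0,0,0],
    [0,0,-0.25,0,0,0],
    [0,0,-0.4,0,0,0],
    [0,0,-0.4,0,0,0],
  ],
)

```text
clock: 8.52
tcp_pos: [0.4434, -0.0291, 0.1184]
orientation: [-3.014, -0.883, -0.01]
contact_force: [-0.1, 0.0, -0.1]
grip_width: 0.051
gripper_force: 0.0
```

```bash
python3 - <<'E'
from h import *
plan((.5139,.1267,.10,-52.4))
E
```

```text
t 8.53 at [ 0.4434 -0.0291  0.1184] phi -57.33 width 0.051
[0.573, -0.372, 0.077, 0.001, -0.004, -0.055] mm 172
```

Request:
apply_moves(
  rows=[
    [0.2,-0.13,0.02,0,0,-0.02],
    [0.4,-0.26,0.05,0,0,-0.04],
    [0.573,-0.372,0.077,0,-0.003,-0.055],
    [0.573,-0.372,0.077,0,-0.003,-0.055],
    [0.573,-0.372,0.077,0,-0.003,-0.055],
  ],
)

```text
clock: 9.15
tcp_pos: [0.5112, 0.1256, 0.0964]
orientation: [2.973, 1.012, -0.008]
contact_force: [-0.0, -0.1, 0.3]
grip_width: 0.0514
gripper_force: 0.0
```

```bash
python3 - <<'E'
from h import *
plan((.5139,.1267,.005,-52.4))
C=r.grab_frame("scene");T=r.grab_frame("top")
cv2.imwrite("pics/s3.png",np.hstack([cv2.resize(a[:,:,::-1],None,fx=4,fy=4,interpolation=cv2.INTER_CUBIC) for a in(C["pixels"][190:290,240:340],T["pixels"][205:305,200:300])]))
E
```

```text
t 9.15 at [0.5112 0.1256 0.0964] phi -52.4 width 0.0514
[0.013, 0.003, 0.366, -0.0, 0.003, -0.0] mm 91
```

View pics/s3.png

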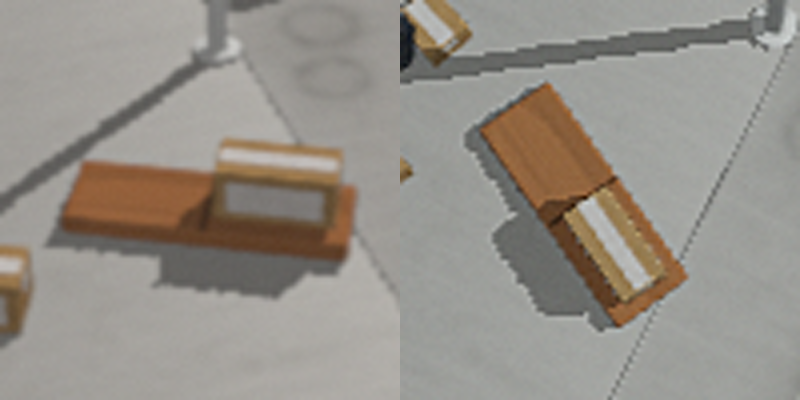

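Request:
apply_moves(
  rows=[
    [0.013,0.003,0.13,0,0.002,0],
    [0.013,0.003,0.25,0,0.003,0],
    [0.013,0.003,0.33,0,0.003,0],
    [0.013,0.003,0.366,0,0.003,0],
    [0.013,0.003,0.366,0,0.003,0],
  ],
)

```text
clock: 9.88
tcp_pos: [0.5146, 0.1268, 0.0058]
orientation: [-2.974, -1.011, -0.001]
contact_force: [-0.2, 0.5, 0.6]
grip_width: 0.0509
gripper_force: 0.0
```

```bash
python3 - <<'E'
from h import *
plan((.5139,.1267,.005,-52.4))
T=r.grab_frame("top");C=r.grab_frame("scene")
for f,pts in((T,((230,235),(240,242),(243,257),(262,272),(248,259.5))),(C,((270,235),(300,249),(296,240),(310,226.5)))):
  h=cv2.cvtColor(f["pixels"],cv2.COLOR_RGB2HSV); print([h[int(v),int(u)].tolist() for u,v in pts])
E
```

```text
t 9.88 at [0.5146 0.1268 0.0058] phi -52.46 width 0.0509
[-0.002, -0.001, 0.003, -0.0, -0.001, -0.001] mm 1
[[14, 141, 148], [14, 144, 149], [19, 121, 165], [18, 127, 155], [30, 3, 185]]
[[13, 154, 149], [12, 140, 100], [12, 48, 116], [16, 96, 165]]
```

Request:
apply_moves(
  rows=[
    [0,0,0,0,0,0],
    [0,0,0,0,0,0],
    [0,0,0,0,0,0],
    [0,0,0,0,0,0],
  ],
  claw=0,
)

```text
clock: 10.48
tcp_pos: [0.5155, 0.1278, 0.0067]
orientation: [-2.973, -1.013, -0.005]
contact_force: [-1.0, -0.1, 7.6]
grip_width: 0.0311
gripper_force: 40.6
```

```bash
cat >> h.py <<'E'
def hull16(f,w):
    x0,y0,x1,y1=w; im=cv2.resize(f["pixels"][y0:y1,x0:x1],None,fx=S,fy=S,interpolation=cv2.INTER_LINEAR)
    h=cv2.cvtColor(im,cv2.COLOR_RGB2HSV); m=((h[...,1]>75)&(h[...,2]>125)&(h[...,0]>=17)&(h[...,0]<28)).astype(np.uint8)
    m=cv2.morphologyEx(m,cv2.MORPH_OPEN,np.ones((S,S)))
    k=cv2.dilate(m,np.ones((4*S,4*S))); n,l,st,ce=cv2.connectedComponentsWithStats(k); i=1+np.argmax(st[1:,4])
    o=np.zeros_like(m); cv2.fillConvexPoly(o,cv2.convexHull(np.argwhere((l==i)&(m>0))[:,::-1].astype(np.int32)),255)
    return cv2.resize(o,(x1-x0,y1-y0),interpolation=cv2.INTER_AREA)/255.
E
python3 - <<'E'
import h; from h import *
T=r.grab_frame("top"); h.kraft=hull16
print(h.fit([(T,(232,242,277,292))],LONG,.012,[.4416,-.029,-1.0]))
plan((.5139,.1267,.005,-52.4))
E
```

```text
(array([ 0.44240103, -0.03011651, -1.00431027]), np.float64(6.57505574778931))
t 10.53 at [0.5156 0.1278 0.0067] phi -52.39 width 0.0314
[-0.008, -0.001, 0.007, -0.0, -0.002, 0.0] mm 3
```

Request:
apply_moves(
  rows=[
    [0,0,-0.08,0,0,0],
    [0,0,-0.22,0,0,0],
    [0,0,-0.34,0,0,0],
    [0,0,-0.34,0,0,0],
  ],
)

```text
clock: 11.02
tcp_pos: [0.5162, 0.1281, 0.0928]
orientation: [-2.972, -1.013, -0.009]
contact_force: [0.3, 0.7, -0.7]
grip_width: 0.0311
gripper_force: 39.7
```

```bash
python3 - <<'E'
from h import *
plan((.503,.0101,.09,-57.3),(.503,.0101,.03,-57.3))
E
```

```text
t 11.03 at [0.5162 0.1281 0.0928] phi -52.37 width 0.0311
[-0.33, 0.342, 0.009, 0.0, -0.004, 0.055] mm 119
[0.0, 0.0, 0.24, 0.0, 0.0, 0.0] mm 60
```

Request:
apply_moves(
  rows=[
    [-0.06,0.06,0,0,0,0.01],
    [-0.16,0.165,0,0,0,0.03],
    [-0.26,0.27,0,0,-0.002,0.045],
    [-0.33,0.342,0.009,0,-0.004,0.055],
    [-0.33,0.342,0.009,0,-0.004,0.055],
  ],
)

```text
clock: 11.65
tcp_pos: [0.4998, 0.0058, 0.0874]
orientation: [3.015, 0.874, -0.012]
contact_force: [-0.5, 0.0, -0.5]
grip_width: 0.0314
gripper_force: 39.8
```

Request:
apply_moves(
  rows=[
    [0,0,0.06,0,0,0],
    [0,0,0.15,0,0,0],
    [0,0,0.22,0,0,0],
    [0,0,0.24,0,0,0],
    [0,0,0.24,0,0,0],
  ],
)

```text
clock: 12.28
tcp_pos: [0.5012, 0.0094, 0.028]
orientation: [3.014, 0.884, -0.008]
contact_force: [0.0, 0.1, -0.5]
grip_width: 0.0317
gripper_force: 39.8
```

```bash
python3 - <<'E'
from h import *
plan((.503,.0101,.0195,-57.3))
E
```

```text
t 12.28 at [0.5012 0.0094 0.028 ] phi -57.32 width 0.0317
[0.008, 0.001, 0.034, -0.0, 0.003, -0.0] mm 9
```

Request:
apply_moves(
  rows=[
    [0.008,0.001,0.01,0,0.003,0],
    [0.008,0.001,0.02,0,0.003,0],
    [0.008,0.001,0.03,0,0.003,0],
    [0.008,0.001,0.034,0,0.003,0],
    [0.008,0.001,0.034,0,0.003,0],
  ],
)

```text
clock: 12.9
tcp_pos: [0.5031, 0.0101, 0.0198]
orientation: [-3.015, -0.883, 0.0]
contact_force: [-0.2, 0.1, -1.0]
grip_width: 0.0307
gripper_force: 39.8
```

```bash
python3 - <<'E'
from h import *
plan((.503,.0101,.0195,-57.3))
E
```

```text
t 12.9 at [0.5031 0.0101 0.0198] phi -57.33 width 0.0307
[-0.0, -0.0, 0.001, -0.0, 0.0, -0.0] mm 0
```

Request:
apply_moves(
  rows=[
    [0,0,0,0,0,0],
    [0,0,0,0,0,0],
    [0,0,0,0,0,0],
  ],
  claw=0.6,
)

```text
clock: 13.28
tcp_pos: [0.5032, 0.0101, 0.0199]
orientation: [-3.015, -0.883, -0.0]
contact_force: [0.7, -0.5, -0.0]
grip_width: 0.051
gripper_force: 0.0
```

Request:
apply_moves(
  rows=[
    [0,0,-0.1,0,0,0],
    [0,0,-0.25,0,0,0],
    [0,0,-0.4,0,0,0],
    [0,0,-0.4,0,0,0],
  ],
)

```text
clock: 13.78
tcp_pos: [0.505, 0.0103, 0.1222]
orientation: [-3.015, -0.884, -0.008]
contact_force: [-0.2, 0.0, -1.0]
grip_width: 0.0513
gripper_force: 0.0
```

```bash
python3 - <<'E'
from h import *
plan((.5543,.2004,.10,-67.3))
E
```

```text
t 13.78 at [0.505  0.0103 0.1222] phi -57.33 width 0.0513
[0.576, -0.534, 0.091, 0.001, -0.003, 0.111] mm 198
```

Request:
apply_moves(
  rows=[
    [0.2,-0.18,0.03,0,0,0.04],
    [0.4,-0.36,0.06,0,0,0.08],
    [0.576,-0.534,0.091,0,-0.003,0.111],
    [0.576,-0.534,0.091,0,-0.003,0.111],
    [0.576,-0.534,0.091,0,-0.003,0.111],
  ],
)

```text
clock: 14.4
tcp_pos: [0.5516, 0.2003, 0.096]
orientation: [3.078, 0.62, -0.01]
contact_force: [0.6, 0.4, -0.8]
grip_width: 0.0517
gripper_force: 0.0
```

```bash
python3 - <<'E'
import h; from h import *
plan((.5543,.2004,.006,-67.3)); T=r.grab_frame("top"); h.kraft=hull16
print(h.fit([(T,(232,242,277,292))],LONG,.012,[.4416,-.029,-1.0]))
w=(212,218,258,268); m=hull16(T,w); print(h.fit([(T,w)],LONG,.012,[.502,.0096,-1.0]))
cv2.imwrite("pics/s4.png",cv2.resize(T["pixels"][205:305,200:300,::-1],None,fx=5,fy=5,interpolation=cv2.INTER_CUBIC))
E
```

```text
t 14.4 at [0.5516 0.2003 0.096 ] phi -67.23 width 0.0517
[0.013, 0.004, 0.36, 0.001, 0.004, 0.001] mm 90
(array([ 0.44673982, -0.0276055 , -0.99610883]), np.float64(185.62868127643216))
(array([ 0.49600216,  0.00351449, -1.00385468]), np.float64(187.68453671664741))
```

View pics/s4.png

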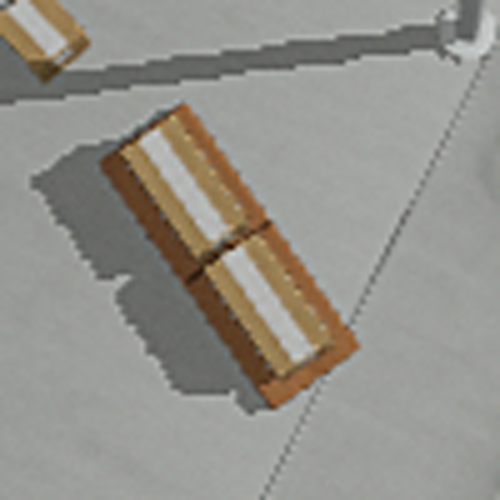

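Request:
apply_moves(
  rows=[
    [0.013,0.004,0.12,0,0.003,0],
    [0.013,0.004,0.24,0,0.004,0],
    [0.013,0.004,0.33,0,0.004,0],
    [0.013,0.004,0.36,0,0.004,0],
    [0.013,0.004,0.36,0,0.004,0],
  ],
)

```text
clock: 15.08
tcp_pos: [0.5554, 0.1989, 0.0074]
orientation: [3.081, 0.614, 0.002]
contact_force: [0.5, -0.3, -0.0]
grip_width: 0.0511
gripper_force: 0.0
```

Request:
apply_moves(
  rows=[
    [0,0,0,0,0,0],
    [0,0,0,0,0,0],
    [0,0,0,0,0,0],
    [0,0,0,0,0,0],
  ],
  claw=0,
)

```text
clock: 15.58
tcp_pos: [0.5562, 0.2003, 0.0083]
orientation: [-3.08, -0.617, -0.005]
contact_force: [0.3, -0.3, 7.1]
grip_width: 0.0311
gripper_force: 41.5
```

Request:
apply_moves(
  rows=[
    [0,0,-0.08,0,0,0],
    [0,0,-0.22,0,0,0],
    [0,0,-0.36,0,0,0],
    [0,0,-0.4,0,0,0],
  ],
)

```text
clock: 16.08
tcp_pos: [0.5565, 0.2009, 0.1101]
orientation: [-3.079, -0.617, -0.009]
contact_force: [0.7, 0.0, -0.2]
grip_width: 0.0313
gripper_force: 40.6
```

```bash
python3 - <<'E'
import h; from h import *
plan((.4719,-.0099,.11,-57.3)); T=r.grab_frame("top"); h.kraft=hull16
for Ln in(.134,.136,.138):print(h.fit([(T,(212,218,280,292))],np.array([.032,Ln,.03]),.012,[.472,-.01,-1.0]))
E
```

```text
t 16.07 at [0.5565 0.2009 0.1101] phi -67.32 width 0.0313
[-0.637, 0.648, -0.004, 0.0, -0.004, -0.111] mm 227
(array([ 0.47241971, -0.01140304, -1.00660195]), np.float64(3.393141099577085))
(array([ 0.47261347, -0.01118804, -1.00407395]), np.float64(11.124844290657439))
(array([ 0.47285209, -0.01101074, -1.00783447]), np.float64(21.026851211072664))
```

Request:
apply_moves(
  rows=[
    [-0.09,0.09,0,0,0,-0.015],
    [-0.25,0.26,0,0,0,-0.045],
    [-0.42,0.43,0,0,0,-0.075],
    [-0.56,0.57,0,0,-0.002,-0.1],
    [-0.637,0.648,-0.004,0,-0.004,-0.111],
  ],
)

```text
clock: 16.75
tcp_pos: [0.4684, -0.013, 0.1073]
orientation: [3.015, 0.88, -0.011]
contact_force: [0.9, 1.0, -1.4]
grip_width: 0.0313
gripper_force: 40.6
```

Request:
apply_moves(
  rows=[
    [0,0,0,0,0,0],
    [0,0,0.05,0,0,0],
    [0,0,0.11,0,0,0],
    [0,0,0.16,0,0,0],
    [0,0,0.16,0,0,0],
  ],
)

```text
clock: 17.38
tcp_pos: [0.4696, -0.0104, 0.0665]
orientation: [3.013, 0.884, -0.012]
contact_force: [-0.2, 0.1, -1.4]
grip_width: 0.0314
gripper_force: 40.6
```

```bash
python3 - <<'E'
from h import *
plan((.473,-.0099,.051,-57.3))
E
```

```text
t 17.38 at [ 0.4696 -0.0104  0.0665] phi -57.3 width 0.0314
[0.013, 0.006, 0.062, -0.001, 0.005, -0.0] mm 16
```

Request:
apply_moves(
  rows=[
    [0.013,0.006,0.015,0,0.005,0],
    [0.013,0.006,0.03,0,0.005,0],
    [0.013,0.006,0.045,0,0.005,0],
    [0.013,0.006,0.057,0,0.005,0],
    [0.013,0.006,0.057,0,0.005,0],
  ],
)

```text
clock: 18.0
tcp_pos: [0.4738, -0.0102, 0.0535]
orientation: [-3.014, -0.883, -0.004]
contact_force: [-1.0, -0.9, -1.3]
grip_width: 0.0313
gripper_force: 40.6
```

```bash
python3 - <<'E'
from h import *
plan((.473,-.0099,.051,-57.3))
E
```

```text
t 18.0 at [ 0.4738 -0.0102  0.0535] phi -57.33 width 0.0313
[-0.002, -0.003, 0.01, -0.0, -0.002, -0.0] mm 3
```

Request:
apply_moves(
  rows=[
    [-0.002,-0.003,0.005,0,-0.002,0],
    [-0.002,-0.003,0.009,0,-0.002,0],
    [-0.002,-0.003,0.009,0,-0.002,0],
    [-0.002,-0.003,0.009,0,-0.002,0],
  ],
)

```text
clock: 18.5
tcp_pos: [0.4732, -0.0098, 0.0514]
orientation: [-3.015, -0.884, 0.0]
contact_force: [-0.2, 0.3, -1.0]
grip_width: 0.0314
gripper_force: 40.6
```

Request:
apply_moves(
  rows=[
    [0,0,0,0,0,0],
    [0,0,0,0,0,0],
    [0,0,0,0,0,0],
  ],
  claw=0.6,
)

```text
clock: 18.88
tcp_pos: [0.4732, -0.0098, 0.0514]
orientation: [-3.015, -0.883, -0.0]
contact_force: [0.1, -0.1, 0.6]
grip_width: 0.0512
gripper_force: 0.0
```

Request:
apply_moves(
  rows=[
    [0,0,-0.08,0,0,0],
    [0,0,-0.2,0,0,0],
    [0,0,-0.32,0,0,0],
    [0,0,-0.32,0,0,0],
  ],
)

```text
clock: 19.38
tcp_pos: [0.4747, -0.0096, 0.133]
orientation: [-3.015, -0.884, -0.006]
contact_force: [-0.2, -0.1, 0.1]
grip_width: 0.0511
gripper_force: 0.0
```

```bash
python3 - <<'E'
from h import *
plan((.5879,.0797,.10,-57.3))
E
```

```text
t 19.38 at [ 0.4747 -0.0096  0.133 ] phi -57.33 width 0.0511
[0.574, -0.056, 0.134, 0.001, -0.003, -0.0] mm 148
```

Request:
apply_moves(
  rows=[
    [0.2,-0.02,0,0,0,0],
    [0.4,-0.04,0.04,0,0,0],
    [0.574,-0.056,0.134,0,-0.003,0],
    [0.574,-0.056,0.134,0,-0.003,0],
    [0.574,-0.056,0.134,0,-0.003,0],
  ],
)

```text
clock: 20.0
tcp_pos: [0.5853, 0.0784, 0.0969]
orientation: [3.013, 0.882, -0.011]
contact_force: [0.1, -0.4, 0.0]
grip_width: 0.0511
gripper_force: 0.0
```

```bash
python3 - <<'E'
import h; from h import *
plan((.5879,.0797,.006,-57.3)); T=r.grab_frame("top");C=r.grab_frame("scene")
cv2.imwrite("pics/s5.png",np.hstack([cv2.resize(a[:,:,::-1],None,fx=4,fy=4,interpolation=cv2.INTER_CUBIC) for a in(C["pixels"][180:280,240:340],T["pixels"][205:305,200:300])]))
E
```

```text
t 20.0 at [0.5853 0.0784 0.0969] phi -57.38 width 0.0511
[0.014, 0.001, 0.363, -0.0, 0.005, -0.001] mm 91
```

View pics/s5.png

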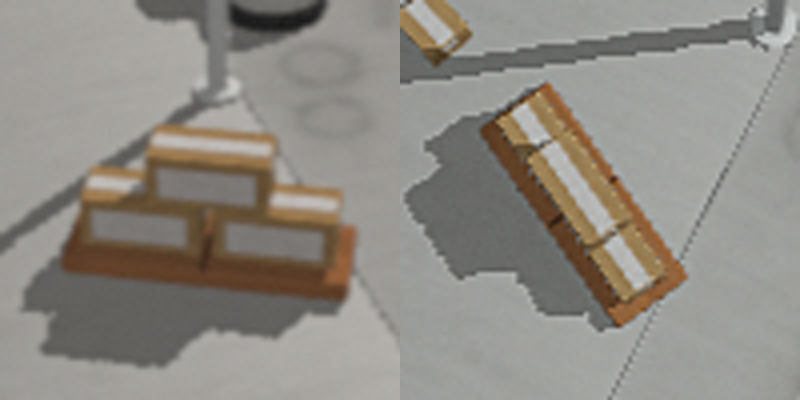

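The third carton straddles the gap, at crop pixel (210,170) in the scene view and (585,195) in the top view. Next is the half-length carton at (207,211).

Request:
apply_moves(
  rows=[
    [0.014,0.001,0.12,0,0.003,0],
    [0.014,0.001,0.24,0,0.005,0],
    [0.014,0.001,0.33,0,0.005,0],
    [0.014,0.001,0.363,0,0.005,0],
    [0.014,0.001,0.363,0,0.005,0],
  ],
)

```text
clock: 20.72
tcp_pos: [0.589, 0.0804, 0.0075]
orientation: [-3.014, -0.882, -0.005]
contact_force: [-0.3, -0.3, -0.3]
grip_width: 0.0515
gripper_force: 0.0
```

Request:
apply_moves(
  rows=[
    [0,0,0,0,0,0],
    [0,0,0,0,0,0],
    [0,0,0,0,0,0],
    [0,0,0,0,0,0],
  ],
  claw=0,
  newtons=30,
)

```text
clock: 21.22
tcp_pos: [0.59, 0.0808, 0.0084]
orientation: [-3.014, -0.883, -0.008]
contact_force: [-1.4, -0.7, 7.3]
grip_width: 0.0322
gripper_force: 28.5
```

Request:
apply_moves(
  rows=[
    [0,0,-0.08,0,0,0],
    [0,0,-0.22,0,0,0],
    [0,0,-0.38,0,0,0],
    [0,0,-0.46,0,0,0],
  ],
)

```text
clock: 21.72
tcp_pos: [0.59, 0.0808, 0.1252]
orientation: [-3.014, -0.883, -0.011]
contact_force: [0.5, 0.4, -1.1]
grip_width: 0.0326
gripper_force: 28.6
```

```bash
python3 - <<'E'
import h; from h import *
plan((.5179,.019,.12,-57.3),(.5179,.019,.065,-57.3))
C=r.grab_frame("scene");T=r.grab_frame("top")
cv2.imwrite("pics/s6.png",np.hstack([cv2.resize(a[:,:,::-1],None,fx=4,fy=4,interpolation=cv2.INTER_CUBIC) for a in(C["pixels"][180:280,180:280],T["pixels"][205:305,200:300])]))
E
```

```text
t 21.73 at [0.59   0.0808 0.1252] phi -57.34 width 0.0326
[-0.376, 0.052, 0.018, 0.001, -0.004, -0.0] mm 95
[0.0, 0.0, 0.22, 0.0, 0.0, 0.0] mm 55
```

View pics/s6.png

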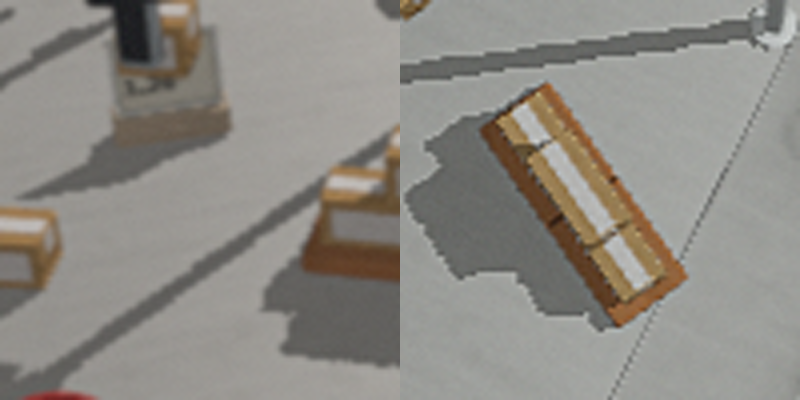

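Request:
apply_moves(
  rows=[
    [-0.07,0.01,0,0,0,0],
    [-0.19,0.025,0,0,0,0],
    [-0.31,0.04,0.01,0,-0.002,0],
    [-0.372,0.052,0.018,0,-0.004,0],
    [-0.372,0.052,0.018,0,-0.004,0],
  ],
)

```text
clock: 22.45
tcp_pos: [0.5163, 0.0186, 0.1166]
orientation: [3.015, 0.881, -0.008]
contact_force: [0.9, 0.5, -0.6]
grip_width: 0.0323
gripper_force: 28.6
```

Request:
apply_moves(
  rows=[
    [0,0,0,0,0,0],
    [0,0,0.06,0,0,0],
    [0,0,0.15,0,0,0],
    [0,0,0.22,0,0,0],
    [0,0,0.22,0,0,0],
  ],
)

```text
clock: 23.08
tcp_pos: [0.5164, 0.0195, 0.0607]
orientation: [3.014, 0.884, -0.01]
contact_force: [-0.2, -0.5, 0.1]
grip_width: 0.0325
gripper_force: 28.6
```

```bash
python3 - <<'E'
from h import *
plan((.5187,.0195,.0512,-57.3))
E
```

```text
t 23.07 at [0.5164 0.0195 0.0607] phi -57.32 width 0.0325
[0.008, 0.005, 0.038, -0.001, 0.004, -0.0] mm 10
```

Request:
apply_moves(
  rows=[
    [0.008,0.005,0.01,0,0.004,0],
    [0.008,0.005,0.02,0,0.004,0],
    [0.008,0.005,0.03,0,0.004,0],
    [0.008,0.005,0.035,0,0.004,0],
    [0.008,0.005,0.035,0,0.004,0],
  ],
)

```text
clock: 23.7
tcp_pos: [0.5197, 0.0195, 0.0536]
orientation: [-3.014, -0.883, -0.005]
contact_force: [0.3, -0.5, 0.1]
grip_width: 0.032
gripper_force: 28.6
```

```bash
python3 - <<'E'
from h import *
plan((.5187,.0195,.0512,-57.3))
E
```

```text
t 23.7 at [0.5197 0.0195 0.0536] phi -57.33 width 0.032
[-0.004, -0.002, 0.009, -0.0, -0.002, -0.0] mm 3
```

Request:
apply_moves(
  rows=[
    [-0.004,-0.002,0.005,0,-0.002,0],
    [-0.004,-0.002,0.009,0,-0.002,0],
    [-0.004,-0.002,0.009,0,-0.002,0],
    [-0.004,-0.002,0.009,0,-0.002,0],
  ],
)

```text
clock: 24.2
tcp_pos: [0.5187, 0.0193, 0.0513]
orientation: [-3.015, -0.883, 0.0]
contact_force: [-1.0, 0.5, -0.4]
grip_width: 0.0326
gripper_force: 28.6
```

Request:
apply_moves(
  rows=[
    [0,0,0,0,0,0],
    [0,0,0,0,0,0],
    [0,0,0,0,0,0],
  ],
  claw=0.6,
)

```text
clock: 24.58
tcp_pos: [0.5187, 0.0194, 0.0513]
orientation: [-3.015, -0.883, -0.0]
contact_force: [0.3, 0.3, -0.7]
grip_width: 0.0511
gripper_force: 0.0
```

Request:
apply_moves(
  rows=[
    [0,0,-0.08,0,0,0],
    [0,0,-0.2,0,0,0],
    [0,0,-0.3,0,0,0],
    [0,0,-0.3,0,0,0],
  ],
)

```text
clock: 25.08
tcp_pos: [0.52, 0.0195, 0.1278]
orientation: [-3.015, -0.884, -0.006]
contact_force: [-0.7, 0.6, -0.1]
grip_width: 0.0514
gripper_force: 0.0
```

```bash
python3 - <<'E'
from h import *
plan((.6346,.1511,.10,-57.3))
E
```

```text
t 25.07 at [0.52   0.0195 0.1278] phi -57.33 width 0.0514
[0.67, -0.196, 0.113, 0.001, -0.002, -0.0] mm 177
```

Request:
apply_moves(
  rows=[
    [0.2,-0.06,0.03,0,0,0],
    [0.4,-0.12,0.07,0,0,0],
    [0.58,-0.17,0.1,0,0,0],
    [0.67,-0.196,0.113,0,-0.002,0],
    [0.67,-0.196,0.113,0,-0.002,0],
  ],
)

```text
clock: 25.7
tcp_pos: [0.633, 0.1529, 0.0961]
orientation: [3.013, 0.888, -0.008]
contact_force: [-0.7, 0.9, 0.3]
grip_width: 0.0513
gripper_force: 0.0
```

```bash
python3 - <<'E'
import h; from h import *
plan((.6346,.1511,.006,-57.3)); T=r.grab_frame("top"); h.kraft=hull16
C=r.grab_frame("scene")
cv2.imwrite("pics/s7.png",np.hstack([cv2.resize(a[:,:,::-1],None,fx=4,fy=4,interpolation=cv2.INTER_CUBIC) for a in(C["pixels"][180:280,240:340],T["pixels"][205:305,200:300])]))
E
```

```text
t 25.7 at [0.633  0.1529 0.0961] phi -57.16 width 0.0513
[0.003, 0.01, 0.36, -0.0, 0.003, 0.002] mm 90
```

View pics/s7.png

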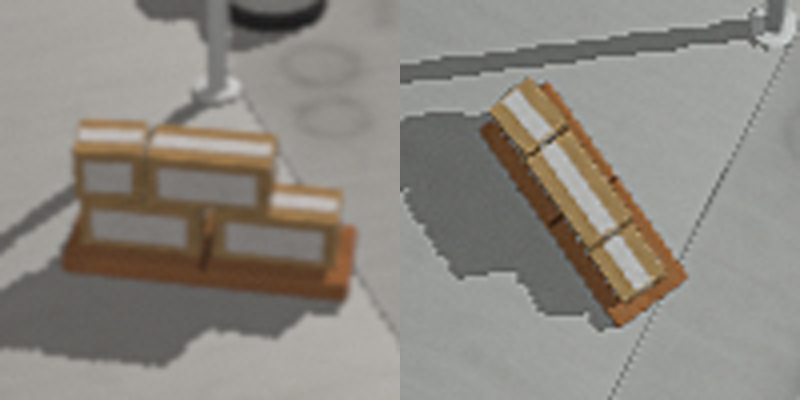

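Request:
apply_moves(
  rows=[
    [0.003,0.01,0.12,0,0.002,0.002],
    [0.003,0.01,0.24,0,0.003,0.002],
    [0.003,0.01,0.33,0,0.003,0.002],
    [0.003,0.01,0.36,0,0.003,0.002],
    [0.003,0.01,0.36,0,0.003,0.002],
  ],
)

```text
clock: 26.42
tcp_pos: [0.6349, 0.1487, 0.0081]
orientation: [-3.016, -0.878, -0.002]
contact_force: [-0.1, 0.1, 0.1]
grip_width: 0.0511
gripper_force: 0.0
```

```bash
python3 - <<'E'
from h import *
plan((.6346,.1511,.006,-57.3)); C=r.grab_frame("scene");T=r.grab_frame("top")
c,s=np.cos(-1),np.sin(-1); b=np.array([.472,-.0102])
ids=[[-.016,y,z] for y,z in((.068,.072),(.04,.072),(.032,.072),(-.032,.072),(.068,.042),(.068,.03),(-.068,.042),(-.0,.042),(-.004,.012),(.004,.012))]
P=[[b[0]+c*x-s*y,b[1]+s*x+c*y,z] for x,y,z in ids]
ims=[]
for f,(u,v) in((C,(240,180)),(T,(200,205))):
    im=cv2.resize(f["pixels"][v:v+100,u:u+100,::-1],None,fx=4,fy=4,interpolation=cv2.INTER_CUBIC)
    for x,y,sz,z in((0,.054,HALF,.042),(0,0,LONG,.042),(0,.036,LONG,.012),(0,-.036,LONG,.012),(0,0,BOARD,0)):
        q=corners([b[0]-s*y,b[1]+c*y,-1],sz,z); q=((proj(f,q)-[u,v]+.5)*4*16).astype(int)
        cv2.polylines(im,[cv2.convexHull(q.astype(np.int32))],True,(255,255,0),1,cv2.LINE_AA,4)
    ims.append(im)
cv2.imwrite("pics/s8.png",np.hstack(ims))
E
```

```text
t 26.43 at [0.6349 0.1487 0.0081] phi -57.54 width 0.0511
[0.004, -0.009, 0.008, 0.0, -0.001, -0.003] mm 3
```

View pics/s8.png

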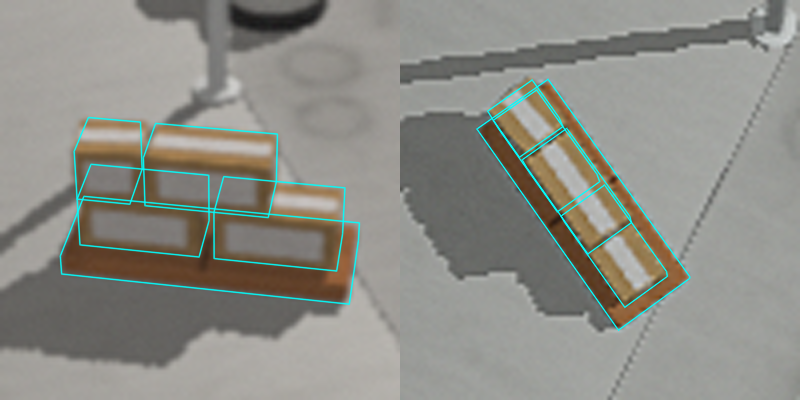

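Request:
apply_moves(
  rows=[
    [0,-0.005,0.006,0,0,-0.003],
    [0,-0.005,0.006,0,0,-0.003],
  ],
)

```text
clock: 26.78
tcp_pos: [0.6345, 0.1506, 0.007]
orientation: [-3.013, -0.886, -0.003]
contact_force: [-0.6, -0.4, 0.1]
grip_width: 0.0515
gripper_force: 0.0
```

Request:
apply_moves(
  rows=[
    [0,0,0,0,0,0],
    [0,0,0,0,0,0],
    [0,0,0,0,0,0],
    [0,0,0,0,0,0],
  ],
  claw=0,
)

```text
clock: 27.28
tcp_pos: [0.6346, 0.1503, 0.0069]
orientation: [-3.014, -0.886, -0.003]
contact_force: [0.2, -0.3, 5.1]
grip_width: 0.0318
gripper_force: 30.1
```

Request:
apply_moves(
  rows=[
    [0,0,-0.08,0,0,0],
    [0,0,-0.22,0,0,0],
    [0,0,-0.38,0,0,0],
    [0,0,-0.5,0,0,0],
    [0,0,-0.5,0,0,0],
  ],
)

```text
clock: 27.9
tcp_pos: [0.6358, 0.1501, 0.135]
orientation: [-3.014, -0.885, -0.011]
contact_force: [-0.9, -0.4, -0.4]
grip_width: 0.0313
gripper_force: 29.6
```

```bash
python3 - <<'E'
from h import *
plan((.55,.1,.13,-57.3),(.427,-.0393,.13,-57.3))
E
```

```text
t 27.9 at [0.6358 0.1501 0.135 ] phi -57.27 width 0.0313
[-0.397, -0.017, 0.017, 0.001, -0.004, 0.0] mm 100
[-0.715, 0.203, 0.0, 0.0, 0.0, 0.0] mm 186
```

Request:
apply_moves(
  rows=[
    [-0.06,0,0,0,0,0],
    [-0.18,0,0.01,0,0,0],
    [-0.3,-0.01,0.015,0,-0.002,0],
    [-0.397,-0.017,0.017,0,-0.004,0],
  ],
)

```text
clock: 28.4
tcp_pos: [0.5451, 0.0984, 0.1257]
orientation: [3.013, 0.884, -0.014]
contact_force: [0.2, -0.3, -0.2]
grip_width: 0.0317
gripper_force: 29.6
```

Request:
apply_moves(
  rows=[
    [-0.14,0.04,0,0,0,0],
    [-0.32,0.09,0,0,0,0],
    [-0.5,0.142,0,0,0,0],
    [-0.65,0.184,0,0,0,0],
    [-0.715,0.203,0,0,0,0],
  ],
)

```text
clock: 29.02
tcp_pos: [0.422, -0.0408, 0.127]
orientation: [-3.015, -0.882, 0.012]
contact_force: [0.7, 0.5, -0.0]
grip_width: 0.0313
gripper_force: 29.6
```

```bash
python3 - <<'E'
from h import *
plan((.4264,-.0398,.065,-57.3))
E
```

```text
t 29.02 at [ 0.422  -0.0408  0.127 ] phi -57.38 width 0.0313
[0.019, 0.006, 0.248, -0.001, 0.005, -0.001] mm 62
```

Request:
apply_moves(
  rows=[
    [0.015,0.005,0.04,0,0.003,0],
    [0.015,0.005,0.12,0,0.003,0],
    [0.015,0.005,0.2,0,0.003,0],
    [0.015,0.005,0.248,0,0.003,0],
    [0.015,0.005,0.248,0,0.003,0],
  ],
)

```text
clock: 29.65
tcp_pos: [0.4294, -0.0382, 0.0647]
orientation: [3.014, 0.887, -0.003]
contact_force: [-0.8, 0.1, 0.7]
grip_width: 0.0314
gripper_force: 40.6
```

```bash
python3 - <<'E'
from h import *
plan((.4264,-.0398,.0498,-57.3))
E
```

```text
t 29.65 at [ 0.4294 -0.0382  0.0647] phi -57.21 width 0.0314
[-0.013, -0.001, 0.06, -0.0, 0.001, 0.001] mm 15
```

Request:
apply_moves(
  rows=[
    [-0.012,-0.001,0.01,0,0.001,0.001],
    [-0.012,-0.001,0.025,0,0.001,0.001],
    [-0.012,-0.001,0.04,0,0.001,0.001],
    [-0.012,-0.001,0.052,0,0.001,0.001],
    [-0.012,-0.001,0.052,0,0.001,0.001],
  ],
)

```text
clock: 30.28
tcp_pos: [0.4272, -0.0391, 0.0522]
orientation: [-3.014, -0.886, -0.002]
contact_force: [0.2, 0.2, -0.4]
grip_width: 0.0313
gripper_force: 46.5
```

```bash
python3 - <<'E'
from h import *
plan((.4264,-.0398,.0498,-57.3))
E
```

```text
t 30.27 at [ 0.4272 -0.0391  0.0522] phi -57.24 width 0.0313
[-0.004, 0.001, 0.01, -0.0, -0.001, 0.001] mm 3
```

Request:
apply_moves(
  rows=[
    [-0.004,0.001,0.005,0,-0.001,0],
    [-0.004,0.001,0.009,0,-0.001,0],
    [-0.004,0.001,0.009,0,-0.001,0],
    [-0.004,0.001,0.009,0,-0.001,0],
  ],
)

```text
clock: 30.78
tcp_pos: [0.4258, -0.0407, 0.0507]
orientation: [-3.015, -0.884, 0.0]
contact_force: [0.8, -0.3, 0.3]
grip_width: 0.0312
gripper_force: 46.5
```

```bash
python3 - <<'E'
from h import *
plan((.4264,-.0398,.0498,-57.3)); o=r.get_obs(); print(o["contact_force"],o["gripper_force"])
C=r.grab_frame("scene")
cv2.imwrite("pics/s9.png",cv2.resize(C["pixels"][160:280,230:350,::-1],None,fx=4,fy=4,interpolation=cv2.INTER_CUBIC))
E
```

```text
t 30.77 at [ 0.4258 -0.0407  0.0507] phi -57.33 width 0.0312
[0.004, -0.002, 0.004, -0.0, 0.0, -0.0] mm 1
[ 0.75595335 -0.26945999  0.30718963] 46.49296045303345
```

View pics/s9.png

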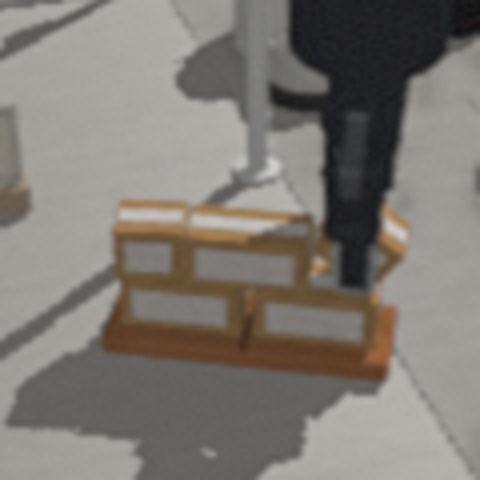

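The final half-length carton has turned in the grasp. The upper-right block edge at (400,225) is sloped about 45°, so it probably caught the edge of the third carton. I won't release it here. I'll lift it away, check it, and re-seat it on the bare counter.

Request:
apply_moves(
  rows=[
    [0,0,-0.06,0,0,0],
    [0,0,-0.18,0,0,0],
    [0,0,-0.3,0,0,0],
    [0,0,-0.34,0,0,0],
  ],
  newtons=50,
)

```text
clock: 31.32
tcp_pos: [0.4266, -0.0406, 0.137]
orientation: [-3.014, -0.884, -0.004]
contact_force: [-0.0, -0.2, -0.4]
grip_width: 0.0314
gripper_force: 50.1
```

```bash
python3 - <<'E'
from h import *
plan((.5,.13,.12,-57.3))
E
```

```text
t 31.32 at [ 0.4266 -0.0406  0.137 ] phi -57.33 width 0.0314
[0.616, -0.416, 0.069, 0.0, -0.002, -0.0] mm 187
```

Request:
apply_moves(
  rows=[
    [0.08,-0.05,0.01,0,0,0],
    [0.24,-0.16,0.03,0,0,0],
    [0.42,-0.28,0.05,0,0,0],
    [0.56,-0.38,0.065,0,0,0],
    [0.616,-0.416,0.069,0,-0.002,0],
  ],
)

```text
clock: 31.95
tcp_pos: [0.4991, 0.1339, 0.1166]
orientation: [3.012, 0.891, -0.008]
contact_force: [0.2, -0.7, 0.2]
grip_width: 0.0314
gripper_force: 50.1
```

Request:
apply_moves(
  rows=[
    [0,0,0,0,0,0],
    [0,0,0,0,0,0],
  ],
)

```text
clock: 32.2
tcp_pos: [0.4985, 0.1282, 0.1181]
orientation: [3.014, 0.88, -0.007]
contact_force: [0.7, 0.1, -0.2]
grip_width: 0.0314
gripper_force: 50.1
```

```bash
cat > held.py <<'E'
import h; from h import *
o=r.get_obs(); tcp=np.array(o["tcp_pos"]); print(tcp.round(4))
C=r.grab_frame("scene")
th=-1.0; X=np.array([np.cos(th),np.sin(th),0]);Y=np.array([-np.sin(th),np.cos(th),0]);Z=np.array([0,0,1.])
def model(a,dy,dz):   # a>0: far end (+Y) up, i.e. right/outer end down
    ca,sa=np.cos(a),np.sin(a); Yr=ca*Y+sa*Z; Zr=-sa*Y+ca*Z
    return tcp+dy*Y+dz*Z,Yr,Zr
def cor(a,dy,dz):
    c,Yr,Zr=model(a,dy,dz); return np.array([c+x*.016*X+y*.014*Yr+z*.015*Zr for x in(-1,1) for y in(-1,1) for z in(-1,1)])
uv=proj(C,tcp+[0,0,.01])[0].astype(int); w=(uv[0]-22,uv[1]-22,uv[0]+22,uv[1]+22); print(uv)
m=h.kraft(C,w)
def sl(q):
    q=(proj(C,q)-[w[0],w[1]]+.5)*8; k=np.zeros((44*8,44*8),np.uint8); cv2.fillConvexPoly(k,cv2.convexHull(np.round(q*16).astype(np.int32)),255,shift=4); return cv2.resize(k,(44,44),interpolation=cv2.INTER_AREA)/255.
print("hull px",m.sum())
for a0 in(-.8,-.4,0,.4,.8):
    s=minimize(lambda p:((sl(cor(*p))-m)**2).sum(),[a0,0,.01],method="Nelder-Mead",options=dict(initial_simplex=[[a0,0,.01],[a0+.2,0,.01],[a0,.005,.01],[a0,0,.016]]))
    print(np.degrees(s.x[0]).round(1),s.x[1:].round(4),round(s.fun,1))
    c,Yr,Zr=model(*s.x)
    g=[[ (lambda q:cv2.remap(cv2.cvtColor(C["pixels"],cv2.COLOR_RGB2HSV)[...,1],np.float32([[q[0]]]),np.float32([[q[1]]]),cv2.INTER_LINEAR)[0,0])(proj(C,c+.015*Zr+x*.016*X+y*.014*Yr)[0]) for y in np.linspace(-.95,.95,7)] for x in np.linspace(-.95,.95,9)]
    print(np.array(g).astype(int))
E
python3 held.py
```

```text
[0.4985 0.1282 0.1181]
[229 216]
hull px 79.99607843137255
-64.3 [-0.0021  0.0013] 299.4
[[29 32 29  8  7 12 13]
 [33 34 31 19  8  8 13]
 [31 31 44 32 15  8  9]
 [26 30 27 40 32 13  7]
 [30 40 30 29 34 22  9]
 [21 29 37 30 41 31 17]
 [31 26 29 27 26 45 32]
 [33 24 33 39 26 25 39]
 [32 33 15 33 39 25 32]]
25.4 [-0.0045 -0.0009] 286.3
[[ 12  11 107  33  16  21  31]
 [ 11  13 108  28  15  17  34]
 [ 12  18 113  28  12  16  12]
 [ 10  24 118  75  42  15  20]
 [ 10  38 126 126 103  11  15]
 [  9  52 129 127 123  23  16]
 [ 10  54 125 127 129  83  20]
 [ 11  43  74  99 111 113  45]
 [ 11  31  19  32  45  66  46]]
28.4 [-0.0032 -0.0003] 286.3
[[ 13  14 116  18  15  19  30]
 [ 11  16 117  19  14  20  43]
 [ 13  22 109  22  13  19  14]
 [ 10  35 116  69  34  15  21]
 [ 11  49 127 126  87  14  13]
 [  9  68 128 126 121  15  20]
 [  9  74 126 128 128  73  25]
 [ 10  58  83 101 110 112  51]
 [ 11  35  22  32  41  57  29]]
27.0 [-0.0026 -0.0001] 286.8
[[ 12  22 122   8  14  17  31]
 [ 11  30 102   8  15  25  33]
 [ 12  45  89  13  12  18  22]
 [ 11  58 106  64  22  13  24]
 [ 11  77 125 121  53  16  17]
 [ 10  96 126 125  98  15  24]
 [  9  99 125 128 127  32  33]
 [ 12  71  87 109 119 100  40]
 [ 12  33  26  36  50  68  21]]
25.1 [-0.0021  0.0008] 287.2
[[ 12  55  79  14  15  22  25]
 [ 11  72  59   3  15  24  19]
 [ 11  89  58  17  12  14  32]
 [ 13 100  97  78   9  14  31]
 [ 17 114 121 120  23  16  25]
 [ 18 123 127 127  77  14  20]
 [ 22 120 126 130 116  27  34]
 [ 19  61  81 100 114  83  36]
 [ 20  20  21  33  48  57  28]]
```

```bash
python3 - <<'E'
from h import *
C=r.grab_frame("scene"); x0,y0=207,192
H=cv2.cvtColor(C["pixels"][y0:y0+44,x0:x0+46],cv2.COLOR_RGB2HSV).astype(int)
for j,row in enumerate(H): print(y0+j,"".join("K" if s>75 and 4<hh<28 else "#" if v<70 else "W" if v>185 else "w" if v>165 else "k" if s>45 else "." for hh,s,v in row))
tcp=np.array(r.get_obs()["tcp_pos"])
for z in(-.005,.01,.025): print(proj(C,tcp+[0,0,z]).round(1))
E
```

```text
192 ################################..............
193 ################################..............
194 ################################..............
195 ################################.............w
196 ###############################..............w
197 ##############################................
198 #############################.......w.......w.
199 .############################.................
200 .#######################KKK###................
201 ..#################k####KKKK##................
202 ..######################KKKKKK................
203 ..######################kKKKKKk...............
204 ..######################..wKKKKk..............
205 ...#####################.wWWKKKKKk............
206 ...#####################.WWWWwKKKKk...........
207 ....####################.wWWWWwKKKKKk.........
208 ....####################..WWWWWWwKKKK.........
209 ....####################KkwWWWWWWWKKKk........
210 ..kkk###################KKKwwWWWWWWwK.........
211 ..kkk##################..KKKKwWWWWWwk.........
212 ..kkkk################...KKKKKwWWWWw..........
213 ..kkkkkkkkK###########...
[... 491 characters left out ...]
........#########...kKk.................
224 ..............#########...kk..................
225 ...............########.......................
226 ...............########.......................
227 ..............................................
228 ..............................................
229 ..............................................
230 ..............................................
231 ..............................................
232 ..............................................
233 ..............................................
234 ..............................................
235 ..............................................
[[229.9 223.4]]
[[229.2 216.6]]
[[228.4 209.6]]
```

```bash
cat > fit3.py <<'E'
from h import *
from scipy.optimize import least_squares
C=r.grab_frame("scene"); tcp=np.array(r.get_obs()["tcp_pos"])
th=-1.0; X=np.array([np.cos(th),np.sin(th),0]);Y=np.array([-np.sin(th),np.cos(th),0]);Z=np.array([0,0,1.])
obs=[((1,-1,1),(243.2,208.7)),((-1,-1,1),(240.2,215.8)),((-1,-1,-1),(232.7,224.3))]
def P(p,k):
    a,dy,dz=p; Yr=np.cos(a)*Y+np.sin(a)*Z; Zr=-np.sin(a)*Y+np.cos(a)*Z
    return tcp+dy*Y+dz*Z+k[0]*.016*X+k[1]*.014*Yr+k[2]*.015*Zr
for a0 in(.3,.9):
    s=least_squares(lambda p:np.concatenate([proj(C,P(p,k))[0]-q for k,q in obs]),[a0,0,.01],x_scale=[.1,.01,.01])
    print(np.degrees(s.x[0]).round(1),s.x[1:].round(4),s.fun.round(1),"lowest dz",min(P(s.x,(x,y,z))[2] for x in(-1,1) for y in(-1,1) for z in(-1,1))-tcp[2])
E
python3 fit3.py
```

```text
37.0 [-0.0059  0.0208] [ 1.6 -2.4 -0.2  0.4 -1.5  2.2] lowest dz 0.0004092487032980041
37.0 [-0.0059  0.0208] [ 1.6 -2.4 -0.2  0.4 -1.5  2.2] lowest dz 0.00040929274122372683
```

```bash
python3 - <<'E'
from h import *
plan((.45,.11,.12,-57.3))
E
```

```text
t 32.35 at [0.4989 0.1285 0.1186] phi -57.47 width 0.0316
[-0.205, -0.043, -0.005, -0.0, 0.002, -0.002] mm 52
```

Request:
apply_moves(
  rows=[
    [-0.06,-0.012,0,0,0,0],
    [-0.14,-0.03,0,0,0,0],
    [-0.205,-0.043,-0.005,0,0.002,0],
    [-0.205,-0.043,-0.005,0,0.002,0],
  ],
)

```text
clock: 32.85
tcp_pos: [0.4487, 0.1107, 0.12]
orientation: [-3.014, -0.882, 0.001]
contact_force: [0.3, 0.6, -0.8]
grip_width: 0.0318
gripper_force: 50.1
```

Request:
apply_moves(
  rows=[
    [0,0,0,0,-0.08,0],
    [0,0,0,0,-0.16,0],
    [0,0,0,0,-0.24,0],
    [0,0,0,0,-0.33,0],
    [0,0,0,0,-0.33,0],
  ],
)

```text
clock: 33.48
tcp_pos: [0.4517, 0.1127, 0.1182]
orientation: [2.784, 0.82, -0.739]
contact_force: [0.5, 0.5, -0.4]
grip_width: 0.0316
gripper_force: 50.0
```

```bash
python3 - <<'E'
from h import *
o=r.get_obs(); print(o["tcp_pos"],R.from_rotvec(o["orientation"]).as_matrix().round(3),o["joints"])
C=r.grab_frame("scene"); u,v=proj(C,o["tcp_pos"])[0].astype(int); print(u,v); x0,y0=u-24,v-28
H=cv2.cvtColor(C["pixels"][y0:y0+40,x0:x0+50],cv2.COLOR_RGB2HSV).astype(int)
for j,row in enumerate(H): print(y0+j,"".join("K" if s>75 and 4<hh<28 else "#" if vv<70 else "W" if vv>185 else "w" if vv>165 else "k" if s>45 else "." for hh,s,vv in row))
E
```

```text
[0.45170959 0.11268609 0.11823043] [[ 0.73   0.542 -0.416]
 [ 0.47  -0.84  -0.27 ]
 [-0.496  0.001 -0.868]] [-0.92245105  0.68079451  0.69844323  1.84519886 -0.26208012  1.27310921
 -1.08870683]
253 227
199 #####################...w.wwwwwwwwwwwwwwwwwwwwwwww
200 ....#################...wwwwwwwwwwwwwwwwwwwwwwwwww
201 ...##################...wwwwwwwwwww.wwwwwwwwwwwwww
202 ..###################...wwwwwwwwwwwwwwwwwwwwwwwwww
203 ####################.....wwwwwwwwwwwwwwwwwwwwwwwww
204 ####################....www.wwwwwwwwwwwwwwwwwwwwww
205 #####################....wwwwwwwwwwwwwwwwwwwwwwwww
206 ###########..#K#K#####....www..wwwwwwwwwwwwwwwwwww
207 ##.kk#######kKKKKKKKKKk....ww..wwwwwwwwwwwwwwwwwww
208 ##kkkk######kKKKKKKKKKKKk..w...wwwwwwwwwwwwwwwwwww
209 ###kkkk######k.kkKKKKKKKKKKKKkkwwwwwwwwwwwwwwwwwww
210 ####kkk######.wWWWwwwKKKKKKKKKKKKKKKKKKKKKKKKKk.ww
211 #####.k######..WWWWWWWWWwwKKKKKKKKKKKKKKKKKKKKKK.k
212 #############..wWWWWWWWWWWWWWwKKkwwwwwwwwwwwwwwKkK
213 ##############..wWWWWWWWWWWWWWwK.WWWWWWWWWWWWWwkkw
214 ###############kkkwwwWWWWWWWWWkk.WWWWWWWWWWWWWwk.W
215 #############
[... 602 characters left out ...]
##########.....KKKKKKK............KKKKKk
227 ........kK##########.....kKKKKKKk...........KKKKKk
228 ........KKK##########.....KKKKKKKKKKKKkkkkkKKKKKKK
229 ........kKk###########.....KKkkKKKKKKKKKKKKKKKKKKK
230 ............###########....kk..KKKKKKKKKKKKKKKKKKK
231 .............##########....k...KKKKKKKKKKKKKKKKKKK
232 ..............#########......w.KKKkkkkKKKKKKKKKKKK
233 ...............#######.........KKk...........kkkkK
234 ................###...........kKKk................
235 ..........................ww..KKKk................
236 .......................www...kKKKk................
237 .........................www.kKKKK................
238 .....................w..www..KKKKK................
```

Request:
apply_moves(
  rows=[
    [0.06,0,0.105,0,0,0],
    [0.13,0,0.227,0,0,0],
    [0.18,0,0.314,0,0,0],
    [0.206,0,0.36,0,0,0],
    [0.206,0,0.36,0,0,0],
  ],
)

```text
clock: 34.15
tcp_pos: [0.4501, 0.1111, 0.0165]
orientation: [2.788, 0.816, -0.739]
contact_force: [-0.4, -0.3, -0.4]
grip_width: 0.0313
gripper_force: 50.0
```

Request:
apply_moves(
  rows=[
    [0.004,0,0.007,0,0,0],
    [0.008,0,0.014,0,0,0],
    [0.008,0,0.014,0,0,0],
  ],
)

```text
clock: 34.52
tcp_pos: [0.4506, 0.1115, 0.0124]
orientation: [2.788, 0.817, -0.738]
contact_force: [0.7, -0.1, -0.7]
grip_width: 0.0316
gripper_force: 50.0
```

Request:
apply_moves(
  rows=[
    [0.004,0,0.007,0,0,0],
    [0.008,0,0.014,0,0,0],
    [0.008,0,0.014,0,0,0],
  ],
)

```text
clock: 34.9
tcp_pos: [0.4503, 0.1114, 0.008]
orientation: [2.787, 0.817, -0.74]
contact_force: [-0.9, 0.2, -0.7]
grip_width: 0.0314
gripper_force: 50.0
```

Request:
apply_moves(
  rows=[
    [0.004,0,0.007,0,0,0],
    [0.004,0,0.007,0,0,0],
  ],
)

```text
clock: 35.15
tcp_pos: [0.4503, 0.1114, 0.006]
orientation: [2.787, 0.817, -0.74]
contact_force: [0.6, 0.6, -0.2]
grip_width: 0.0313
gripper_force: 50.0
```

Request:
apply_moves(
  rows=[
    [0.004,0,0.007,0,0,0],
    [0.004,0,0.007,0,0,0],
  ],
)

```text
clock: 35.4
tcp_pos: [0.4503, 0.1114, 0.004]
orientation: [2.787, 0.817, -0.739]
contact_force: [-0.0, -0.5, -0.7]
grip_width: 0.0313
gripper_force: 50.0
```

Request:
apply_moves(
  rows=[
    [0.004,0,0.007,0,0,0],
    [0.004,0,0.007,0,0,0],
  ],
)

```text
clock: 35.65
tcp_pos: [0.4505, 0.1114, 0.0032]
orientation: [2.788, 0.817, -0.741]
contact_force: [-0.8, 1.2, 10.5]
grip_width: 0.0314
gripper_force: 56.6
```

Request:
apply_moves(
  rows=[
    [0.002,0,0.004,0,0,0],
    [0.002,0,0.004,0,0,0],
  ],
)

```text
clock: 35.9
tcp_pos: [0.4505, 0.1114, 0.0031]
orientation: [2.788, 0.816, -0.741]
contact_force: [-1.5, 3.0, 19.3]
grip_width: 0.0315
gripper_force: 61.3
```

Request:
apply_moves(
  rows=[
    [-0.002,0,-0.004,0,0,0],
    [-0.002,0,-0.004,0,0,0],
  ],
)

```text
clock: 36.15
tcp_pos: [0.4504, 0.1113, 0.0033]
orientation: [2.788, 0.817, -0.74]
contact_force: [-1.1, 0.1, 10.3]
grip_width: 0.0314
gripper_force: 56.1
```

Request:
apply_moves(
  rows=[
    [0,0,0,0,0,0],
    [0,0,0,0,0,0],
    [0,0,0,0,0,0],
  ],
  claw=0.7,
)

```text
clock: 36.52
tcp_pos: [0.4504, 0.1114, 0.0019]
orientation: [2.787, 0.817, -0.739]
contact_force: [-0.1, -0.3, 0.2]
grip_width: 0.06
gripper_force: 0.0
```

Request:
apply_moves(
  rows=[
    [0,0,-0.08,0,0,0],
    [0,0,-0.2,0,0,0],
    [0,0,-0.35,0,0,0],
    [0,0,-0.45,0,0,0],
    [0,0,-0.45,0,0,0],
  ],
)

```text
clock: 37.15
tcp_pos: [0.4983, 0.141, 0.1006]
orientation: [2.789, 0.816, -0.736]
contact_force: [0.4, -0.8, -0.3]
grip_width: 0.06
gripper_force: 0.0
```

Request:
apply_moves(
  rows=[
    [0,0,0,0,0.1,0],
    [0,0,0,0,0.2,0],
    [0,0,0,0,0.33,0],
    [0,0,0,0,0.33,0],
    [0,0,0,0,0.33,0],
  ],
)

```text
clock: 37.78
tcp_pos: [0.4971, 0.142, 0.0996]
orientation: [-3.014, -0.885, 0.002]
contact_force: [0.5, 0.4, 0.9]
grip_width: 0.0598
gripper_force: 0.0
```

```bash
python3 - <<'E'
import h; from h import *
plan((.42,.20,.12,-57.3)); C=r.grab_frame("scene");T=r.grab_frame("top")
p=np.array([.455,.112,.03]); uc=proj(C,p)[0].astype(int); ut=proj(T,p)[0].astype(int); print(uc,ut)
for f,(u,v),n in((C,uc,18),(T,ut,12)):
  H=cv2.cvtColor(f["pixels"][v-n+6:v+n,u-n-6:u+n+6],cv2.COLOR_RGB2HSV).astype(int)
  for j,row in enumerate(H): print(v-n+6+j,"".join("K" if s>75 and 4<hh<28 else "#" if vv<70 else "W" if vv>185 else "w" if vv>165 else "k" if s>45 else "." for hh,s,vv in row))
E
```

```text
t 37.77 at [0.4971 0.142  0.0996] phi -57.29 width 0.0598
[-0.134, -0.362, -0.081, -0.0, 0.001, 0.0] mm 99
[255 264] [194 263]
252 ................................................
253 ................................................
254 ................................................
255 ................................................
256 ................................................
257 ................................................
258 ................................................
259 ...............KKKkkkk..........................
260 ..............kKKKKKKKKKKKKKkk..................
261 ..............KKKKKKKKKKKKKKKKKKKk..............
262 ..............kwwkkKKKKKKKKKKKKKKk..............
263 ..............wWwwwwwwwwwwwKKKKKKk..............
264 ..............WWWWWWWWWWWWWWWwwKKk..............
265 .............wWWWWWWWWWWWWWWWWWkKk..............
266 ............kkwwwwwWWWWWWWWWWWwkKk..............
267 ............KKKKKKKkkwwwwwwwwwkkkk..............
268 ...........kKKKKKKKKKKKKKKKKkkkkkk..............
269 ...........KKKKKKKKKKKKKKKKKKKK..k..............
270 ...........kKKK
[... 654 characters left out ...]
...
258 ...........KwWwwwwKKKKK.............
259 ..........KKkwwwwWkKKKKk............
260 ........kKKKKwwwwwwKKKKKk...........
261 .........KKKKKwwwwWwKKKKKw...w......
262 ..........KKKKkwwwwWkKKKKw..........
263 ..........KKKKKwwwwwwKKKKKk.........
264 ...........KKKKKwwwwwwKKKKKk........
265 ...........kKKKKkwwwwWkKKKKKk.......
266 ............KKKKKkwwwWWkKKKK........
267 .............KKKKKwwWWWkKKK.........
268 ..............KKKKkwwK..Kk..........
269 ..............KKKKKKk..K..........w.
270 ...............KKKKKKKk.............
271 ................KKKKKk..............
272 .................KKk................
273 ....................................
274 ....................................
```

```bash
python3 - <<'E'
import h; from h import *
C=r.grab_frame("scene");T=r.grab_frame("top")
p=np.array([.455,.114,.015]); uc=proj(C,p)[0].astype(int); ut=proj(T,p)[0].astype(int)
wt=(ut[0]-17,ut[1]-17,ut[0]+17,ut[1]+17);wc=(uc[0]-22,uc[1]-22,uc[0]+22,uc[1]+22)
for vs in([(T,wt)],[(C,wc)],[(T,wt),(C,wc)]):
    x,f=fit(vs,HALF,0,[.455,.114,-1.]); print(x.round(4),round(f,1))
now=np.hstack([cv2.resize(a[:,:,::-1],None,fx=4,fy=4,interpolation=cv2.INTER_CUBIC) for a in(C["pixels"][180:280,240:340],T["pixels"][205:305,200:300])])
old=cv2.imread("pics/s7.png"); d=np.abs(now.astype(int)-old).max(2)
print("diff scene",(d[:,:400]>40).sum()/16,"top",(d[:,400:]>40).sum()/16)
for nm,s in(("scene",slice(0,400)),("top",slice(400,800))):
    g=cv2.resize((d[:,s]>40).astype(np.float32),(25,25),interpolation=cv2.INTER_AREA); print(nm); print("\n".join("".join("#" if v>.3 else "+" if v>.05 else "." for v in row) for row in g))
# subpixel shift of third carton top region
for nm,f,box in(("scene",C,None),):
    a=cv2.cvtColor(now,cv2.COLOR_BGR2GRAY).astype(np.float32);b=cv2.cvtColor(old,cv2.COLOR_BGR2GRAY).astype(np.float32)
    for q in((120,215,140,280),(115,200,70,150),(110,250,525,640)):
        print(q,cv2.phaseCorrelate(b[q[0]:q[1],q[2]:q[3]],a[q[0]:q[1],q[2]:q[3]],cv2.createHanningWindow((q[3]-q[2],q[1]-q[0]),cv2.CV_32F)))
plan((.4554,.114,.1,-57.3))
E
```

```text
[ 0.4584  0.115  -0.9794] 24.9
[ 0.4594  0.1158 -1.1976] 30.5
[ 0.4594  0.1157 -1.1624] 63.2
diff scene 337.25 top 46.5625
scene
.........................
.........................
.........................
.........................
.........................
.........................
.........................
.........................
.........................
.........................
.........................
.........................
.........................
.........................
.........................
.........................
.........................
.........................
.........................
.........................
.#####...................
+#####...................
######...................
######+..................
##..##...................
top
.........................
.........................
.........................
.........................
.........................
.........................
.........................
.........................
.........++..............
........+................
.........................
.........................
+........................
.........................
#............+...........
#...........+............
.........................
...+++...................
.........................
.........................
.........................
.........................
.........................
.........................
.........................
(120, 215, 140, 280) ((-0.14163671131559852, 0.043559770929761044), 0.4534568180916486)
(115, 200, 70, 150) ((-0.04733786260818107, -0.13983659440717133), 0.6216313844256931)
(110, 250, 525, 640) ((-0.04016890840622267, 0.15791423728171594), 0.5805902832636127)
t 37.98 at [0.4982 0.1422 0.0995] phi -57.26 width 0.06
[-0.205, 0.002, -0.002, 0.0, 0.0, 0.0] mm 51
```

Request:
apply_moves(
  rows=[
    [-0.1,-0.01,0,0,0,0],
    [-0.189,-0.008,0,0,0,0],
    [-0.189,-0.008,0,0,0,0],
    [-0.189,-0.008,0,0,0,0],
  ],
)

```text
clock: 38.48
tcp_pos: [0.4578, 0.1185, 0.0999]
orientation: [3.014, 0.885, 0.002]
contact_force: [-0.4, 0.3, 0.4]
grip_width: 0.0596
gripper_force: 0.0
```

```bash
python3 - <<'E'
from h import *
plan((.4588,.1153,.006,-57.3))
E
```

```text
t 38.48 at [0.4578 0.1185 0.0999] phi -57.29 width 0.0596
[-0.004, 0.013, 0.376, 0.0, -0.001, 0.0] mm 94
```

Request:
apply_moves(
  rows=[
    [-0.004,0.013,0.12,0,0,0],
    [-0.004,0.013,0.25,0,0,0],
    [-0.004,0.013,0.34,0,0,0],
    [-0.004,0.013,0.376,0,0,0],
    [-0.004,0.013,0.376,0,0,0],
  ],
)

```text
clock: 39.1
tcp_pos: [0.4579, 0.1145, 0.0056]
orientation: [3.015, 0.884, -0.001]
contact_force: [-0.3, -0.2, 0.5]
grip_width: 0.0597
gripper_force: 0.0
```

Request:
apply_moves(
  rows=[
    [0,0,0,0,0,0],
    [0,0,0,0,0,0],
  ],
)

```text
clock: 39.35
tcp_pos: [0.458, 0.1147, 0.0065]
orientation: [-3.014, -0.884, -0.002]
contact_force: [0.5, -0.3, -0.0]
grip_width: 0.0599
gripper_force: 0.0
```

Request:
apply_moves(
  rows=[
    [0,0,0,0,0,0],
    [0,0,0,0,0,0],
    [0,0,0,0,0,0],
    [0,0,0,0,0,0],
  ],
  claw=0,
  newtons=60,
)

```text
clock: 39.85
tcp_pos: [0.4577, 0.1146, 0.0064]
orientation: [-3.014, -0.883, -0.001]
contact_force: [-1.0, 0.3, 6.7]
grip_width: 0.0307
gripper_force: 59.6
```

Request:
apply_moves(
  rows=[
    [0,0,-0.08,0,0,0],
    [0,0,-0.22,0,0,0],
    [0,0,-0.38,0,0,0],
    [0,0,-0.48,0,0,0],
    [0,0,-0.48,0,0,0],
  ],
)

```text
clock: 40.48
tcp_pos: [0.4584, 0.115, 0.1273]
orientation: [-3.013, -0.884, -0.006]
contact_force: [-0.2, -0.1, -0.7]
grip_width: 0.0309
gripper_force: 59.5
```

```bash
python3 - <<'E'
from h import *
plan((.4256,-.0402,.125,-57.3))
E
```

```text
t 40.48 at [0.4584 0.115  0.1273] phi -57.32 width 0.0309
[-0.446, 0.452, 0.007, -0.0, -0.002, -0.0] mm 159
```

Request:
apply_moves(
  rows=[
    [-0.08,0.08,0,0,0,0],
    [-0.2,0.2,0,0,0,0],
    [-0.33,0.335,0.005,0,-0.001,0],
    [-0.42,0.43,0.007,0,-0.002,0],
    [-0.446,0.452,0.007,0,-0.002,0],
  ],
)

```text
clock: 41.1
tcp_pos: [0.4232, -0.0427, 0.1233]
orientation: [3.016, 0.878, -0.007]
contact_force: [-1.0, -0.3, -1.0]
grip_width: 0.0308
gripper_force: 59.4
```

Request:
apply_moves(
  rows=[
    [0,0,0,0,0,0],
    [0,0,0.03,0,0,0],
    [0,0,0.06,0,0,0],
    [0,0,0.06,0,0,0],
    [0,0,0.06,0,0,0],
  ],
)

```text
clock: 41.72
tcp_pos: [0.4245, -0.0408, 0.1089]
orientation: [3.014, 0.884, -0.005]
contact_force: [-0.1, 0.8, -0.5]
grip_width: 0.0309
gripper_force: 59.4
```

```bash
python3 - <<'E'
from h import *
plan((.4253,-.0405,.095,-57.3))
E
```

```text
t 41.73 at [ 0.4245 -0.0408  0.1089] phi -57.31 width 0.0309
[0.004, 0.001, 0.056, -0.0, 0.002, -0.0] mm 14
```

Request:
apply_moves(
  rows=[
    [0.003,0.001,0.05,0,0.001,0],
    [0.003,0.001,0.11,0,0.001,0],
    [0.003,0.001,0.15,0,0.001,0],
    [0.003,0.001,0.15,0,0.001,0],
    [0.003,0.001,0.15,0,0.001,0],
  ],
)

```text
clock: 42.35
tcp_pos: [0.4253, -0.041, 0.0717]
orientation: [3.014, 0.883, -0.002]
contact_force: [-0.4, -0.3, -0.0]
grip_width: 0.0306
gripper_force: 59.4
```

```bash
python3 - <<'E'
from h import *
plan((.4253,-.0405,.0492,-57.3))
C=r.grab_frame("scene"); u,v=proj(C,r.get_obs()["tcp_pos"])[0].astype(int); x0,y0=u-24,v-26
H=cv2.cvtColor(C["pixels"][y0:y0+36,x0:x0+44],cv2.COLOR_RGB2HSV).astype(int)
for j,row in enumerate(H): print(y0+j,"".join("K" if s>75 and 4<hh<28 else "#" if vv<70 else "W" if vv>185 else "w" if vv>165 else "k" if s>45 else "." for hh,s,vv in row))
E
```

```text
t 42.35 at [ 0.4253 -0.041   0.0717] phi -57.35 width 0.0306
[0.001, -0.002, 0.09, 0.0, 0.001, -0.001] mm 22
192 ................##################..........
193 ................##################..........
194 .................#################..........
195 .................#################..........
196 .................################...........
197 .................################...........
198 .................###############............
199 ..ww.............###############............
200 ..WWW............##############.............
201 ..WWWw...........##############.............
202 .wWWw............##############.............
203 wWWWw............##############.............
204 w................##############.............
205 ....ww...........##############kkk..........
206 ...www...........##############KKK..........
207 wwwwww...........#############.kKKk.........
208 wwwwwwww.........#############..wk..........
209 wwwwwwww........k#############.wWw..........
210 wwwwwwwww......kKK############.wwk..........
211 wwwwwwwwww.....KKKK.#########.kKKk..........
212 wwwwwwwwww.....KKKk..#######..KKKk..........
213 KKKKKKKKKkkkk..KKKk..#######..KKKk..........
214 KKKKKKKKKKKKKKkKKKk..#######..kKKk..........
215 WWwwwwwwwKKKKKkKKk...#######..kKKk..........
216 WWWWWWWWWWWwkkkKKk..########..kKK...........
217 wWWWWWWWWWw.kkkKKk..########..KKK...........
218 kkkk........kkkKKk..########..KKK...........
219 KKKKKKKKKKkKkk.KKk..########..KKK...........
220 KKKKKKKKKKKKk..KK...########..KKK...........
221 KKKKKKKKKKKKk..KK...#######...KKk...........
222 KKKKKKKKKKKKk..KKk..#######...KKk...........
223 kkkKKKKKKKKKk..KKKk.....###..kKK............
224 ........kKKKk..kkkkkk........KKK............
225 ........kKKKKkwww..kk.kkkkkkkkKk............
226 ........kKKKKKKKKKKKKKkkkk..................
227 ........kKKKKKKKKKKKKKKKKKKKKKk.............
```

The carton is upright now, with vertical edges and a visible gap beside the third carton. I'll lower it gently.

Request:
apply_moves(
  rows=[
    [0,-0.001,0.02,0,0,0],
    [0,-0.001,0.04,0,0,0],
    [0,-0.001,0.06,0,0,0],
    [0,-0.001,0.08,0,0,0],
    [0,-0.001,0.08,0,0,0],
  ],
)

```text
clock: 43.02
tcp_pos: [0.4247, -0.0407, 0.0511]
orientation: [3.015, 0.883, -0.004]
contact_force: [-0.2, -0.4, -0.0]
grip_width: 0.0313
gripper_force: 59.4
```

```bash
python3 - <<'E'
from h import *
plan((.4253,-.0405,.0492,-57.3)); print(r.get_obs()["contact_force"])
E
```

```text
t 43.02 at [ 0.4247 -0.0407  0.0511] phi -57.34 width 0.0313
[0.003, 0.001, 0.008, -0.0, 0.002, -0.0] mm 2
[-0.1812137  -0.36124364 -0.04878791]
```

Request:
apply_moves(
  rows=[
    [0.003,0.001,0.004,0,0.002,0],
    [0.003,0.001,0.008,0,0.002,0],
    [0.003,0.001,0.008,0,0.002,0],
    [0.003,0.001,0.008,0,0.002,0],
  ],
)

```text
clock: 43.52
tcp_pos: [0.4258, -0.0404, 0.0496]
orientation: [-3.014, -0.883, -0.003]
contact_force: [-0.1, 0.7, -0.1]
grip_width: 0.0306
gripper_force: 59.4
```

Request:
apply_moves(
  rows=[
    [0,0,0,0,0,0],
    [0,0,0,0,0,0],
    [0,0,0,0,0,0],
  ],
  claw=0.6,
)

```text
clock: 43.9
tcp_pos: [0.4258, -0.0404, 0.0496]
orientation: [-3.014, -0.883, -0.002]
contact_force: [0.1, 0.4, 0.3]
grip_width: 0.0514
gripper_force: 0.0
```

Request:
apply_moves(
  rows=[
    [0,0,-0.08,0,0,0],
    [0,0,-0.2,0,0,0],
    [0,0,-0.35,0,0,0],
    [0,0,-0.45,0,0,0],
    [0,0,-0.45,0,0,0],
  ],
)

```text
clock: 44.52
tcp_pos: [0.4268, -0.0402, 0.1634]
orientation: [-3.013, -0.884, -0.008]
contact_force: [0.1, 0.8, -0.9]
grip_width: 0.0513
gripper_force: 0.0
```

```bash
python3 - <<'E'
from h import *
plan((.42,.19,.17,-57.3))
E
```

```text
t 44.52 at [ 0.4268 -0.0402  0.1634] phi -57.31 width 0.0513
[0.475, -0.79, -0.024, 0.0, -0.004, -0.0] mm 230
```

Request:
apply_moves(
  rows=[
    [0.475,-0.79,-0.024,0,0,0],
    [0.475,-0.79,-0.024,0,0,0],
    [0.475,-0.79,-0.024,0,0,0],
    [0.475,-0.79,-0.024,0,0,0],
    [0.475,-0.79,-0.024,0,0,0],
  ],
)

```text
clock: 45.15
tcp_pos: [0.4182, 0.1932, 0.1672]
orientation: [3.012, 0.893, 0.001]
contact_force: [-0.8, 0.0, 0.0]
grip_width: 0.0511
gripper_force: 0.0
```

```bash
python3 - <<'E'
import h; from h import *
C=r.grab_frame("scene");T=r.grab_frame("top"); h.kraft=hull16
for Ln in(.132,.134,.136): x,f=h.fit([(T,(212,210,280,292))],np.array([.032,Ln,.03]),.042,[.472,-.01,-1.]);print("upper",Ln,x.round(4),round(f,1))
for f,(x0,y0,n,m) in((T,(218,220,54,66)),(C,(254,206,38,80))):
  H=cv2.cvtColor(f["pixels"][y0:y0+n,x0:x0+m],cv2.COLOR_RGB2HSV).astype(int)
  for j,row in enumerate(H): print(y0+j,"".join(("K" if hh>=16 else "b") if s>75 and 4<hh<28 else "#" if vv<70 else "W" if vv>170 else "." for hh,s,vv in row))
# bystanders
a=cv2.imread("pics/top0.png")[:,:,::-1]
for nm,(x,y) in dict(pot=(140,257),bell=(334,190),card=(233,177),black=(388,196)).items():
    q=slice(y-18,y+18),slice(x-18,x+18); g=[cv2.cvtColor(i,cv2.COLOR_RGB2GRAY)[q].astype(np.float32) for i in(np.ascontiguousarray(a),T["pixels"])]
    print(nm,(np.abs(g[0]-g[1])>40).sum(),np.round(cv2.phaseCorrelate(*g)[0],2))
E
```

```text
upper 0.132 [ 0.472  -0.0125 -0.9988] 31.4
upper 0.134 [ 0.4718 -0.0127 -0.9976] 20.7
upper 0.136 [ 0.4721 -0.0126 -0.9998] 12.0
220 ..................................................................
221 ..................................................................
222 ..................................................................
223 ..................................................................
224 ..................................................................
225 .............KK..W................................................
226 ............KKKK.bbb..............................................
227 ...........WKKKKKKbb..............................................
228 ..........WW.KKKKKbbb.............................................
229 ........WWWWW.KKKKKbbb............................................
230 .......WWWWWWWKKKKKKbbb...........................................
231 ......KK.WWWWWWKKKKKKbb...........................................
232 ....KKKKK.WWWWWWKKKKKKbb..........................................
233 .....KKKKK.WWWWW.KKKKKKbb...................
[... 5476 characters left out ...]
KKKKKKKKKKKbbbb......
237 .....bbKb........................KKKbbbbKK......................bbbKKKbbbbb.....
238 ....bbKKK........................KKKbbbbKK.........................KKKbbbbb.....
239 ....bbbKK........................bKKbbbbKK.........................bKKbbbbb.....
240 ...bbbbKKKKbKKbb.................KKKKbbKKK.........................KKKbbbbb.....
241 ...bbbbbbbbbbbKbKKKbKKKKKb.......KKKbbbKKK.........................KKKbbbbb.....
242 ..bbbbbbbbbbbbbbbbbbbbbbKbbKKKbbKKKKbbbKKK.........................KKbbbbb......
243 ..bbbbbbbbbbbbbbbbbbbbbbbbbbbbbbbbKbbbbKKKKKK......................KKKbbbb......
pot 446 [-0.76 -0.73]
bell 0 [-0.02  0.01]
card 0 [-0.06 -0.03]
black 0 [0.   0.01]
```

```bash
python3 - <<'E'
from h import *
plan((.30,.34,.25,-57.3))
E
```

```text
t 45.25 at [0.4183 0.1892 0.1673] phi -57.3 width 0.0513
[-0.073, -0.763, -0.331, 0.0, 0.0, 0.0] mm 209
```

Request:
apply_moves(
  rows=[
    [-0.07,-0.76,-0.33,0,0,0],
    [-0.07,-0.76,-0.33,0,0,0],
    [-0.07,-0.76,-0.33,0,0,0],
    [-0.07,-0.76,-0.33,0,0,0],
    [-0.07,-0.76,-0.33,0,0,0],
  ],
)

```text
clock: 45.88
tcp_pos: [0.3015, 0.3401, 0.2506]
orientation: [-3.013, -0.885, -0.002]
contact_force: [0.2, 0.2, -0.1]
grip_width: 0.0512
gripper_force: 0.0
```

```bash
python3 - <<'E'
from h import *
T=r.grab_frame("top");C=r.grab_frame("scene")
for f,a,(x,y),n in((T,cv2.imread("pics/top0.png")[:,:,::-1],(140,257),15),(C,cv2.imread("pics/scene0.png")[:,:,::-1],(193,297),20)):
    q=slice(y-n,y+n),slice(x-n,x+n); b=[((lambda H:(H[...,1]>120)&((H[...,0]<5)|(H[...,0]>172)))(cv2.cvtColor(np.ascontiguousarray(i[q]),cv2.COLOR_RGB2HSV))) for i in(a,f["pixels"])]
    print([(m.sum(),np.argwhere(m).mean(0).round(2)) for m in b])
E
```

```text
[(np.int64(493), array([15.3 , 14.71])), (np.int64(492), array([15.33, 14.71]))]
[(np.int64(734), array([13.88, 18.49])), (np.int64(581), array([14.01, 21.39]))]
```

The pot hasn't moved: its lid centre in the top view matches the starting picture to within 0.03 px. In the scene view the arm hides part of it. I'm handing in now.

```bash
python3 -c "
from bench import r
print(r.hand_in())"
```

```text
the job is handed in; nothing more can be done
None
```

The tea display is built on the board in the order asked and handed in at about 46 s; the last half-length carton twisted in the grip on its first placing, so I re-seated it on the counter and placed it again, and camera checks afterwards showed every carton upright and about flush, the upper course within about 2 mm of the board's centre line, and the pot, bell, price card and black look-alike unmoved.

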